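Load sensor tiles from a stuck transport case and lock them for imaging

TASK

Take the pry blade from its grey mat and lever up the stuck lid of the transport case, then move every sensor tile from the case into a nest of its own on the stage tray, lying flat in the nest. Next press the tray's locking clip down until it snaps and stays down, and only after that press the white dome switch on the console until it clicks through, and let it come back up. At the end the pry blade must lie on its mat again, and the objective, bottle and lens cap standing around must be left alone.

Things in the scene. Friction and masses are not known exactly. Their poses are not given: they have to be found in the camera images.
- case: fixed grey plastic transport case, outside 150 (x) x 210 (y) x 56 mm high without the lid, walls 5 mm, inner floor 10 mm above the table. Origin: centre of the underside. Its front (-x side, towards the robot) has the pry notch; the lid hinges on the back (+x) rim. It stands left or right of the middle, turned by up to 0.15 rad
- lid (a joint): lid angle in rad, 0 shut to 1.95 wide open (front edge swings up and over to the back). The lid is a plate 150 x 210 x 7 mm lying on the case rim, flush with the walls, 150 g, with no handle. Its hinge is stiff: it stays where it is left, and needs about 4 N upward at the front edge to move; there is no catch. To reach the tiles from above it should be past about 1.6 rad
- lid_hinge (a point): point on the hinge line, middle of the case's back rim, 56 mm above the table, level with the lid's underside. Moves with the case; axes as the case
- notch (a point): mouth of the pry notch, on the outer front face of the case, half way up the slot: the slot is cut through the front wall just under the lid, 70 mm wide (along the case's y) and 9 mm high, its roof is the lid's underside 4.5 mm above this point. Behind the 5 mm wall the case is open inside. A dark strip 70 mm long on the lid along its front edge marks the notch from above
- blade: loose pry tool, 80 g: black handle 90 (x) x 24 (y) x 20 mm high (z), from whose +x end a thin steel blade sticks out, 60 long x 20 wide x 2.5 mm thick, its mid-plane 10 mm above the handle's underside, parallel to it. Origin: centre of the handle's underside. x points from handle to blade tip. Starts flat on the mat
- blade_tip (a point): middle of the blade's front edge, 105 mm ahead (+x) of and 10 mm above the tool's origin
- mat: fixed grey felt mat, 80 (x) x 200 (y) x 3 mm, in front of the robot. Origin: centre of the underside. The pry blade's home: at the end the handle's centre must lie over it
- tile0: loose sensor tile, 60 g: square aluminium plate 44 x 44 x 8 mm with a dark face and, in the middle of it, a white square grip post 14 x 14 mm, 34 mm tall (top 42 mm above the underside). Origin: centre of the underside; sides along x and y. Three or four of the four tiles are present, in a row along the case's y on its inner floor, 49 mm apart where neighbours, under the lid; None if absent
- tile1: loose sensor tile, 60 g: square aluminium plate 44 x 44 x 8 mm with a dark face and, in the middle of it, a white square grip post 14 x 14 mm, 34 mm tall (top 42 mm above the underside). Origin: centre of the underside; sides along x and y. Three or four of the four tiles are present, in a row along the case's y on its inner floor, 49 mm apart where neighbours, under the lid; None if absent
- tile2: loose sensor tile, 60 g: square aluminium plate 44 x 44 x 8 mm with a dark face and, in the middle of it, a white square grip post 14 x 14 mm, 34 mm tall (top 42 mm above the underside). Origin: centre of the underside; sides along x and y. Three or four of the four tiles are present, in a row along the case's y on its inner floor, 49 mm apart where neighbours, under the lid; None if absent
- tile3: loose sensor tile, 60 g: square aluminium plate 44 x 44 x 8 mm with a dark face and, in the middle of it, a white square grip post 14 x 14 mm, 34 mm tall (top 42 mm above the underside). Origin: centre of the underside; sides along x and y. Three or four of the four tiles are present, in a row along the case's y on its inner floor, 49 mm apart where neighbours, under the lid; None if absent
- tray: fixed aluminium stage tray, base plate 90 (x) x 270 (y) x 12 mm with four square nests in a row along y and the locking clip at the +y end. Origin: centre of the row of nests, on the underside. x points away from the robot; turned by up to 0.15 rad. Along the back (+x) of the nests a steel locking rail, 22 to 25 mm above the table and 26 to 36 mm behind the row's middle, slides 10 mm over the tiles' back edges as the clip goes down
- nest0 (a point): centre of the floor of nest 0, 12 mm above the table, y = -81 mm on the tray. The nest is a 50 x 50 mm recess between ribs 4 mm wide and 5 mm high. Any tile may go into any nest, sides along the tray's
- nest1 (a point): centre of the floor of nest 1, 12 mm above the table, y = -27 mm on the tray. The nest is a 50 x 50 mm recess between ribs 4 mm wide and 5 mm high. Any tile may go into any nest, sides along the tray's
- nest2 (a point): centre of the floor of nest 2, 12 mm above the table, y = 27 mm on the tray. The nest is a 50 x 50 mm recess between ribs 4 mm wide and 5 mm high. Any tile may go into any nest, sides along the tray's
- nest3 (a point): centre of the floor of nest 3, 12 mm above the table, y = 81 mm on the tray. The nest is a 50 x 50 mm recess between ribs 4 mm wide and 5 mm high. Any tile may go into any nest, sides along the tray's
- clip (a joint): travel of the locking clip in m, 0 up to 0.008 down. Snap action: the resistance climbs to about 7 N near 0.0016, falls to nothing at 0.004, and beyond that it jumps down to 0.008 and stays there; let go before 0.004 it comes back up. Cannot be lifted again by hand
- clip_top (a point): centre of the top of the clip's black thumb block, 26 (x) x 30 (y) mm, 42 mm above the table when up, 34 mm when down; 134 mm from the tray's origin along its +y. Pressed straight down
- switch (a joint): travel of the white dome switch in m, 0 up to 0.004 down. Snap action: resistance 3 N at first, peak about 5 N near 0.001, drops to about 2 N near 0.003 and rises again to about 4 N at the bottom; it counts as clicked past 0.003 and springs back up when let go
- switch_top (a point): centre of the top of the white dome, 32 mm in diameter, 36 mm above the table when up. It sits on a grey console 90 x 90 x 24 mm that stands in the middle, beyond case and tray. Pressed straight down
- objective: bystander: dark steel objective lens, 46 mm diameter, 62 mm tall, upright; origin at its foot
- solvent: bystander: capped bottle, 48 mm diameter, 85 mm tall, upright; origin at its foot
- lens_cap: bystander: flat black lens cap, 52 mm diameter, 12 mm thick; origin at its underside
There are look-alikes about, which are no part of the job. Of the things like the mat, leave any that is green or turquoise; of the rest the smaller one is meant.

How it is judged:
On the way, in this order (a step that is already met when the one before it is completed fails the run):
1. the lid is raised off the case by the blade (front edge about 9 mm up, blade touching the lid) (value of joint lid above 0.06 rad and contact force between blade and lid above 0.2 N), for 0.02 s.
2. every tile lies flat in a nest of its own ((horizontal distance between tile0 and nest0 below 0.006 m or horizontal distance between tile0 and nest1 below 0.006 m or horizontal distance between tile0 and nest2 below 0.006 m or horizontal distance between tile0 and nest3 below 0.006 m) and z of each of tile0, tile1, tile2, tile3 in the frame of tray below 0.0145 m and angle between each of tile0, tile1, tile2, tile3's own z axis and vertical below 0.08 rad and (horizontal distance between tile1 and nest0 below 0.006 m or horizontal distance between tile1 and nest1 below 0.006 m or horizontal distance between tile1 and nest2 below 0.006 m or horizontal distance between tile1 and nest3 below 0.006 m) and (horizontal distance between tile2 and nest0 below 0.006 m or horizontal distance between tile2 and nest1 below 0.006 m or horizontal distance between tile2 and nest2 below 0.006 m or horizontal distance between tile2 and nest3 below 0.006 m) and (horizontal distance between tile3 and nest0 below 0.006 m or horizontal distance between tile3 and nest1 below 0.006 m or horizontal distance between tile3 and nest2 below 0.006 m or horizontal distance between tile3 and nest3 below 0.006 m)), for 0.2 s.
3. the clip has snapped down with the tiles still in their nests (all of step 2 and value of joint clip above 0.0065 m), for 0.2 s.
4. the dome switch is pressed past its click (value of joint switch above 0.003 m), for 0.05 s.
At the end, for the whole second after the job is handed in: Every present tile lies flat in a nest (within 6 mm of its centre, on its floor), the clip is down past 6.5 mm, the dome switch is back up, and the pry blade lies at rest with the centre of its handle over the mat (all of step 3 and value of joint switch below 0.001 m and x of blade in the frame of mat between -0.04 and 0.04 m and y of blade in the frame of mat between -0.1 and 0.1 m and height (world z) of blade below 0.022 m and linear speed of blade below 0.02 m/s); the robot touches nothing.
It fails at once if the objective is moved more than 3 cm (distance of objective from where it was at the start of the episode above 0.03 m).
It fails at once if the bottle is moved more than 3 cm (distance of solvent from where it was at the start of the episode above 0.03 m).
It fails at once if the lens cap is moved more than 3 cm (distance of lens_cap from where it was at the start of the episode above 0.03 m).
It fails at once if the dome switch is clicked before the clip has snapped (value of joint switch above 0.003 m and value of joint clip below 0.006 m).
Of tile0, tile1, tile2, tile3 only 3 to 4 are there at a start; the rules pass over those that are not, and their reading is None.
At some moment in a run one of blade may be knocked a few centimetres aside while the robot is not near it.
Once in a run the grip may slacken for a moment while it holds something.
It also fails if it takes over 208 s, if anything falls off the work surface, if the arm or the gripper's body presses on something with over 40 N, if the wrist force passes 120 N, or if a joint passes its speed limit or range.

ROBOT

A 7-joint arm with a two-finger parallel gripper is mounted at the origin on the work surface. World frame = base frame: x ahead of the robot, y to its left, z up, the work surface at z = 0. Lengths are in m, angles in rad, forces in N, time in s.
With the tool pointing down it reaches from about 0.375 to 0.925 m from the base axis. Payload 3.1 kg.
Tool frame: the origin (TCP) lies on the centre line of the jaws, within the pads' length; the fingertips stand 25 mm ahead of it and the grasp point (between the pads) lies 6 mm ahead of it; z points along the fingers, y is the line along which they close (so a half turn about z gives the same grasp; the last joint's range is limited). The gripper opens to 85 mm and grips with 20 to 120 N. Pads are 22 mm wide; open, the fingers measure 114 mm over their backs; the gripper's body (76 mm by 85 mm) begins 54 mm behind the grasp point. The pads swing forward as they close: fully open they stand 13 mm farther back than shut.
Start: joints at [1.174, 0.383, 0.044, 1.598, -0.018, 1.161, -0.05], TCP at [0.191, -0.621, 0.222] pointing down, gripper open.
Joint ranges: [-2.61, 2.61], [-0.41, 2.15], [-1.48, 1.57], [0, 2.5], [-1.57, 4.71], [0.05, 1.97], [-2.85, 2.85]. Speed limits (rad/s): [2.79, 2.79, 3.14, 3.14, 3.14, 3.14, 3.14].

INTERFACE

Orientations are given as [roll, pitch, yaw] about the fixed x, y, z axes, in that order (R = Rz(yaw) Ry(pitch) Rx(roll)).
In Python, from plant import arm, vision gives the robot as it stands. The module is installed in compiled form; this text tells all that it offers.
- The arm moves only by the tool servo_tool, never from a script. Its arguments are lists of equal length, an entry for each row: "offset": the shift along the tool's x, y, z in cm, a list of three; "spin": the turn about the tool's z in rad. In form: {"offset": [[x, y, z], ...], "spin": [spin, ...]}. A call has 1 to 5 rows; each row is the pose to reach, as a shift and turn from the pose commanded when the call began, along the tool's axes at that moment; what a row does not reach only later rows make up. A row lasts 1/8 s, in which the tool goes at most 62.5 mm and 10.7 degrees, less where a joint would pass 70% of its speed; a pose out of reach is approached as far as the arm can. A call with a gripper value outside its range is refused whole. "gripper" is the closure, from 0 (fully open) to 1 (shut), set as the call begins (left out, the last holds). The fingers move at their own pace and stop on an object; the grip force is fixed at half the most. Time passes only in rows, so rows that repeat a pose let the fingers close. It gives the time, the measured TCP pose, the force, the opening and the grip force at its end, in the units of the state.
- arm.sense(): the state, without advancing time (a new reading comes with each control period).
- vision.get_image(name): name is "scene" or "top"; returns a dict with "pixels" (384x512x3 uint8, red, green, blue), "intrinsics" (3x3 intrinsics, pixels), "k1" (the pictures are not rectified: a ray, as slopes to the right and down, at radius r is drawn at 1 + k1 r^2 times it, then the intrinsics apply), "world_from_camera" (4x4, takes a point from camera to world coordinates). Camera axes: x right, y down, z forward; pixel columns grow to the right and rows downward; lengths in m; the calibration is good to about 2 mm. A picture is of the moment at which its call begins. There is no depth.
- arm.sign_off(): hands the job in; it is judged then, once.
Trained networks look in the newest picture that a camera, given by its name, has taken for a name from the list of things; names that differ only in an ending like _2 or _b are one class to them, and where a whole thing is asked for, a point or a joint stands for the part that bears it (a point fixed in the world has none). Each returns a list of dicts, best first, with "score" (0 to 1); they miss things now and then, are a little off and sometimes report something else, mostly with a low value. They report only what shows in the picture. A call takes as long as a camera call. They do not tell look-alikes from the thing itself.
- vision.search_frame(camera, query): "point" ([x, y, z] in m, in world coordinates, good to about 4 mm: the middle of the surface that is visible of it).
- vision.mark_of(camera, query): "point" ([x, y, z] in m, in world coordinates, good to about 4 mm: a listed point, or the origin of a listed thing).
The state is a dict: "time": time; "q": joint angles; "joint_velocities": joint speeds; "joint_torque": joint torques, N m; "eef_pos": TCP position; "tool_rot": TCP orientation; "force": force on the tool from outside, world axes, zero at the start; "wrist_torque": the same for the moment, N m; "opening": opening from 0.0 (shut) to 1.0 (fully open); "grasp_force": force on a finger pad.
Only numpy, scipy, OpenCV 4.12 (cv2) and the standard library are available. Lean on these libraries where they do the work, as an engineer would, in place of code of your own. Each camera call takes 0.05 s, during which the arm holds its last target. There are 200 camera calls.

## Working session

There is one attempt and no reset: what is moved stays moved. The work goes in short steps, Python scripts to look and compute and a tool call to move; the robot and the scene stay as the last step left them, time stands still between calls to the robot, and variables do not carry over. Pictures are saved under pics/ and viewed, at most 14 in all, crops included, and the job is handed in when it is done.

Besides the shell and the picture viewer there is one more tool, called after "Call:" as name([rows], argument=value, ...), one row to a line, values as JSON. servo_tool: Moves the arm, as the interface text tells. Its arguments: {"type":"object","properties":{"offset":{"type":"array"},"spin":{"type":"array"},"gripper":{"type":"number"}},"required":["offset","spin"]}

```bash
mkdir -p pics
cat > h.py <<'E'
import numpy as np, cv2
from plant import arm, vision
def shot(cam,fn=None,crop=None,scale=1):
    im=vision.get_image(cam)
    if fn:
        p=im["pixels"][:,:,::-1]
        if crop: p=p[crop[1]:crop[3],crop[0]:crop[2]]
        p=cv2.resize(p,None,fx=scale,fy=scale,interpolation=cv2.INTER_CUBIC)
        cv2.imwrite("pics/"+fn,p)
    return im
def ray(im,u,v,z):
    K=np.array(im["intrinsics"]);k=im["k1"];T=np.array(im["world_from_camera"])
    d=np.array([(u-K[0,2])/K[0,0],(v-K[1,2])/K[1,1]]);s=d.copy()
    for _ in range(20): s=d/(1+k*(s@s))
    r=T[:3,:3]@np.array([s[0],s[1],1]);o=T[:3,3]
    return o+r*(z-o[2])/r[2]
def proj(im,p):
    K=np.array(im["intrinsics"]);k=im["k1"];T=np.array(im["world_from_camera"])
    c=T[:3,:3].T@(np.array(p)-T[:3,3]);s=c[:2]/c[2];s=s*(1+k*(s@s))
    return np.array([K[0,0]*s[0]+K[0,2],K[1,1]*s[1]+K[1,2]])
E
cat > a.py <<'E'
from h import *
np.set_printoptions(precision=3,suppress=True)
print({k:np.round(v,3) for k,v in arm.sense().items()})
for c in("top","scene"):
    im=shot(c,c+"0.png",scale=1.5); print(c,np.array(im["world_from_camera"]),im["intrinsics"],im["k1"])
    for q in("blade","blade_tip","mat","notch","lid_hinge","case","tray","nest0","nest3","clip_top","switch_top","objective","solvent","lens_cap"):
        r=vision.mark_of(c,q); print(c,q,[(np.round(x["score"],2),np.round(x["point"],3).tolist(),np.round(proj(im,x["point"])).tolist()) for x in r[:3]])
E
python3 a.py
```

```text
{'time': np.float64(0.0), 'q': array([ 1.174,  0.384,  0.044,  1.6  , -0.018,  1.161, -0.05 ]), 'joint_velocities': array([-0.   , -0.002,  0.   ,  0.002, -0.002,  0.   ,  0.   ]), 'joint_torque': array([  0.   , -43.347,   1.025, -24.952,   0.011,   0.011,   0.   ]), 'eef_pos': array([ 0.191, -0.62 ,  0.221]), 'tool_rot': array([-3.139,  0.   ,  0.299]), 'force': array([-0.259, -0.519,  0.79 ]), 'wrist_torque': array([ 0.042,  0.004, -0.018]), 'grasp_force': np.float64(0.0), 'opening': np.float64(1.001)}
top [[ 0.001 -0.999  0.053  0.404]
 [-1.    -0.001 -0.003 -0.027]
 [ 0.003 -0.053 -0.999  1.173]
 [ 0.     0.     0.     1.   ]] [[373.923   0.    257.291]
 [  0.    373.923 190.801]
 [  0.      0.      1.   ]] 0.031996693267455995
top blade [(np.float64(0.77), [0.44, -0.065, 0.005], [268.0, 199.0]), (np.float64(0.46), [0.435, -0.025, -0.001], [256.0, 201.0])]
top blade_tip [(np.float64(0.66), [0.482, 0.032, 0.012], [237.0, 185.0])]
top mat [(np.float64(0.88), [0.436, -0.026, 0.001], [256.0, 200.0]), (np.float64(0.81), [0.684, -0.516, 0.001], [411.0, 122.0]), (np.float64(0.79), [0.2
[... 2513 characters left out ...]
 0.02], [326.0, 192.0]), (np.float64(0.85), [0.574, 0.143, 0.012], [304.0, 200.0]), (np.float64(0.81), [0.591, 0.301, 0.011], [336.0, 189.0])]
scene clip_top [(np.float64(0.43), [0.594, 0.356, 0.041], [347.0, 179.0])]
scene switch_top [(np.float64(0.39), [0.707, 0.004, 0.038], [299.0, 227.0])]
scene objective [(np.float64(0.5), [0.436, 0.368, 0.002], [323.0, 168.0]), (np.float64(0.41), [0.514, -0.213, 0.051], [219.0, 218.0])]
scene solvent [(np.float64(0.45), [0.627, 0.436, 0.003], [365.0, 184.0]), (np.float64(0.45), [0.418, -0.356, -0.001], [173.0, 229.0])]
scene lens_cap [(np.float64(0.46), [0.415, -0.357, -0.001], [173.0, 229.0]), (np.float64(0.41), [0.708, 0.004, 0.033], [298.0, 228.0])]
```

View pics/top0.png

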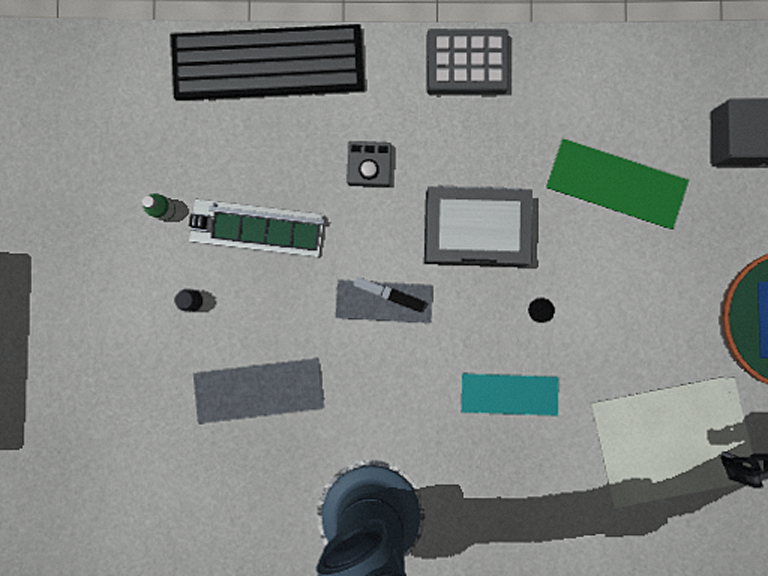

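View pics/scene0.png

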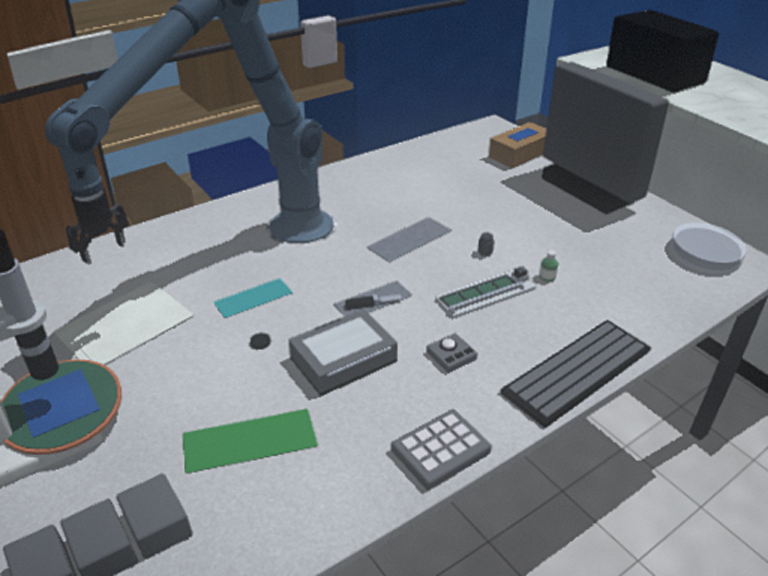

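Top picture, 512-px coordinates. There are four mat-like things: a small grey one at (256,200), a larger grey one at (172,260), a turquoise one at (340,263) and a green one at (412,122). The small grey one with the blade on it is the mat meant. The case is at (320,150), the tray at (171,153) and the dome at (246,112). The keypad at (312,41) and the big black rack at (178,41) are look-alikes. Next is one close crop.

Run:
```python
from h import *
im=shot("top","crop1.png",(205,105,365,225),4.9)
```

```text
(no output)
```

View pics/crop1.png

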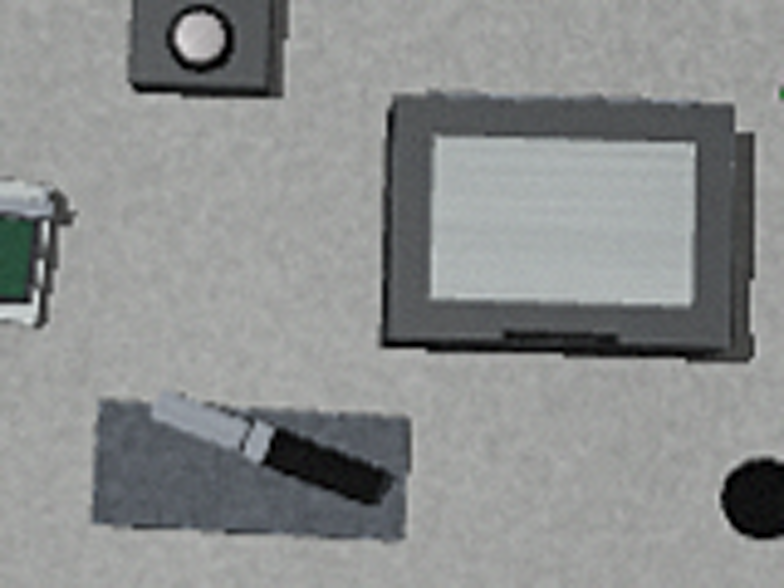

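Run:
```python
from h import *
im=shot("top")
f=lambda u,v,z:ray(im,205+(u+.5)/4.9-.5,105+(v+.5)/4.9-.5,z)
P=dict(tip=(154,406,.013),ferr=(246,446,.013),hend=(386,490,.018),hendtop=(373,503,.023),hendbk=(394,476,.023),hf1=(275,427,.023),hf2=(262,462,.023),FL=(386,343,.063),FR=(728,347,.063),BL=(394,96,.063),BR=(734,105,.063),strip=(561,336,.063),dome=(202,38,.036),
mFL=(95,522,.003),mFR=(404,540,.003),mBL=(100,400,.003),mBR=(410,418,.003))
for k,a in P.items(): print(k,np.round(f(*a),4)[:2])
```

```text
tip [0.4761 0.0357]
ferr [ 0.4508 -0.0227]
hend [ 0.423  -0.1109]
hendtop [ 0.4147 -0.1024]
hendbk [ 0.4317 -0.1156]
hf1 [ 0.4624 -0.0409]
hf2 [ 0.4404 -0.0328]
FL [ 0.5115 -0.1079]
FR [ 0.5092 -0.3154]
BL [ 0.6632 -0.1132]
BR [ 0.6576 -0.3207]
strip [ 0.5159 -0.2143]
dome [0.7061 0.0051]
mFL [0.4027 0.0735]
mFR [ 0.3914 -0.1234]
mBL [0.4806 0.0708]
mBR [ 0.4692 -0.1275]
```

```bash
cat > plan.py <<'E'
from h import *
import json
def plan(wps,start=None,step=.06,da=.175):
    """wps: (x,y,z,yaw[,step]) world; prints the calls in tool axes"""
    if start is None:
        s=arm.sense(); start=[*s["eef_pos"],s["tool_rot"][2]]
    c=np.array(start,float); rows=[]
    for w in wps:
        st=w[4] if len(w)>4 else step; w=np.array(w[:4],float)
        n=max(1,int(np.ceil(max(np.linalg.norm(w[:3]-c[:3])/st,abs(w[3]-c[3])/da)-1e-6)))
        rows+=[c+(w-c)*(i+1)/n for i in range(n)]; c=w
    b=np.array(start,float)
    for i in range(0,len(rows),5):
        ch=rows[i:i+5];cy,sy=np.cos(b[3]),np.sin(b[3])
        A=np.array([[cy,sy,0],[sy,-cy,0],[0,0,-1]])
        print(json.dumps({"offset":[np.round(A@(r[:3]-b[:3])*100,1 if 0 else 2).tolist() for r in ch],"spin":[round(float(b[3]-r[3]),3) for r in ch]}))
        b=ch[-1]
    print("end",np.round(rows[-1],3),"n",len(rows))
E
python3 -c "
from plan import *
plan([(.448,-.045,.12,1.2),(.448,-.045,.12,1.2)])"
```

```text
{"offset": [[3.77, -4.32, 0.93], [7.54, -8.64, 1.86], [11.32, -12.96, 2.78], [15.09, -17.28, 3.71], [18.86, -21.6, 4.64]], "spin": [-0.082, -0.164, -0.246, -0.328, -0.41]}
{"offset": [[5.18, -2.46, 0.93], [10.36, -4.92, 1.86], [15.54, -7.38, 2.78], [20.72, -9.84, 3.71], [25.9, -12.3, 4.64]], "spin": [-0.082, -0.164, -0.246, -0.328, -0.41]}
{"offset": [[5.73, -0.19, 0.93], [5.73, -0.19, 0.93]], "spin": [-0.082, -0.082]}
end [ 0.448 -0.045  0.12   1.2  ] n 12
```

Call:
servo_tool([
  [3.8,-4.3,0.9],
  [7.5,-8.6,1.9],
  [11.3,-13,2.8],
  [15.1,-17.3,3.7],
  [18.9,-21.6,4.6],
], spin=[-0.082,-0.164,-0.246,-0.328,-0.41], gripper=0.2)

```text
time: 2.22
eef_pos: [0.3092, -0.3576, 0.1762]
tool_rot: [3.14, -0.0, 0.711]
force: [0.9, -0.3, 0.1]
opening: 0.799
grasp_force: 0.0
```

Call:
servo_tool([
  [5.2,-2.5,0.9],
  [10.4,-4.9,1.9],
  [15.5,-7.4,2.8],
  [20.7,-9.8,3.7],
  [25.9,-12.3,4.6],
], spin=[-0.082,-0.164,-0.246,-0.328,-0.41])

```text
time: 2.85
eef_pos: [0.4259, -0.0958, 0.1304]
tool_rot: [3.14, -0.0, 1.121]
force: [1.0, -1.0, -0.3]
opening: 0.797
grasp_force: 0.0
```

Call:
servo_tool([
  [5.7,-0.2,0.9],
  [5.7,-0.2,0.9],
  [5.7,-0.2,0.9],
], spin=[-0.082,-0.082,-0.082])

```text
time: 3.22
eef_pos: [0.4479, -0.0454, 0.1211]
tool_rot: [-3.141, 0.001, 1.201]
force: [-0.3, -1.8, -0.6]
opening: 0.802
grasp_force: 0.0
```

Run:
```python
from plan import *
s=arm.sense();print(np.round(s["eef_pos"],4),np.round(s["tool_rot"],3),np.round(s["q"],2),s["opening"],s["time"])
im=shot("top","c2.png",(205,140,335,230),5)
im=shot("scene")
for c in("top","scene"):
  for q in("blade","blade_tip"):
    print(c,q,[(round(x["score"],2),np.round(x["point"],3).tolist()) for x in vision.mark_of(c,q)[:2]])
plan([(.448,-.045,.03,1.2)])
```

```text
[ 0.4479 -0.0454  0.1211] [-3.141e+00  1.000e-03  1.201e+00] [ 0.51  0.17 -0.53  2.13  0.12  0.86 -0.46] 0.8022261401159823 3.225
top blade [(0.65, [0.582, 0.222, 0.0])]
top blade_tip [(0.44, [0.478, 0.034, 0.013])]
scene blade [(0.75, [0.439, -0.064, 0.004])]
scene blade_tip [(0.46, [0.48, 0.033, 0.016])]
{"offset": [[0.07, -0.01, 4.56], [0.14, -0.03, 9.12]], "spin": [-0.001, -0.002]}
end [ 0.448 -0.045  0.03   1.2  ] n 2
```

View pics/c2.png

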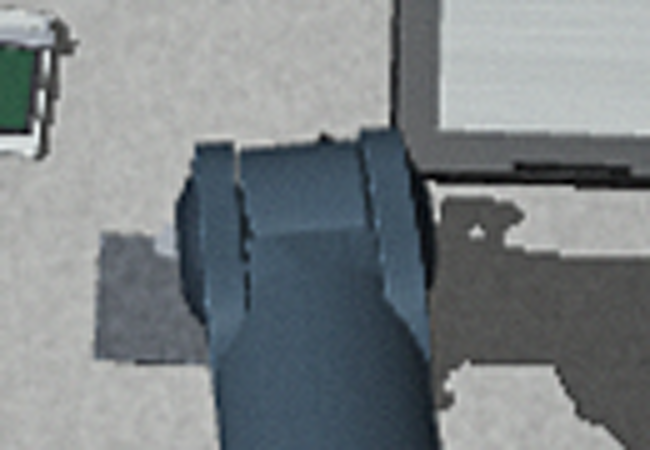

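The hand now covers the blade. Only the tip shows, at crop (160,240), and it has not moved, so I descend and grip.

Call:
servo_tool([
  [0,0,4.5],
  [0.1,0,8],
  [0.1,0,9.1],
  [0.1,0,9.1],
], spin=[0,0,0,0])

```text
time: 4.03
eef_pos: [0.4481, -0.0443, 0.0299]
tool_rot: [-3.14, 0.0, 1.2]
force: [-0.1, -0.9, 0.5]
opening: 0.8
grasp_force: 0.0
```

Call:
servo_tool([
  [0,0,0],
  [0,0,0],
  [0,0,0],
  [0,0,0],
  [0,0,0],
], spin=[0,0,0,0,0], gripper=1)

```text
time: 4.65
eef_pos: [0.4485, -0.0441, 0.0302]
tool_rot: [3.141, -0.0, 1.201]
force: [-0.1, -0.3, 0.1]
opening: 0.0
grasp_force: 0.0
```

Call:
servo_tool([
  [0,0,-3],
  [0,0,-6],
  [0,0,-9],
  [0,0,-12],
  [0,0,-12],
], spin=[0,0,0,0,0])

```text
time: 5.28
eef_pos: [0.4507, -0.0442, 0.1525]
tool_rot: [3.136, -0.001, 1.201]
force: [-0.3, 0.3, -0.7]
opening: -0.004
grasp_force: 0.0
```

```bash
cat > b.py <<'E'
from plan import *
s=arm.sense();print(np.round(s["eef_pos"],4),np.round(s["tool_rot"],3),s["opening"],s["time"],s["grasp_force"])
for c in("top","scene"):
  im=shot(c)
  for q in("blade","blade_tip"):
    print(c,q,[(round(x["score"],2),np.round(x["point"],3).tolist(),np.round(proj(im,x["point"])).tolist()) for x in vision.mark_of(c,q)[:2]])
E
python3 b.py
```

```text
[ 0.4507 -0.0442  0.1525] [ 3.136e+00 -1.000e-03  1.201e+00] -0.004393354602866609 5.275 0.0
top blade []
top blade_tip []
scene blade [(0.69, [0.44, -0.063, 0.003], [242.0, 203.0])]
scene blade_tip [(0.49, [0.479, 0.033, 0.018], [268.0, 197.0])]
```

```bash
python3 -c "
from h import *
im=shot('scene','s3.png',(180,140,320,245),5.5)
for p in ([.441,-.064,.023],[.4507,-.0442,.1275],[.448,-.045,.023]): print(proj(im,p), (proj(im,p)-[180,140])*5.5)
T=arm.sense();print(T['q'])"
```

```text
[241.80917275 199.40485559] [339.95045014 326.72670575]
[247.19547634 177.19178237] [369.57511989 204.55480304]
[246.82057275 198.6151858 ] [367.51315014 322.38352191]
[ 0.52922537  0.129474   -0.54695456  2.10708661  0.0831779   0.92776988
 -0.43394513]
```

View pics/s3.png

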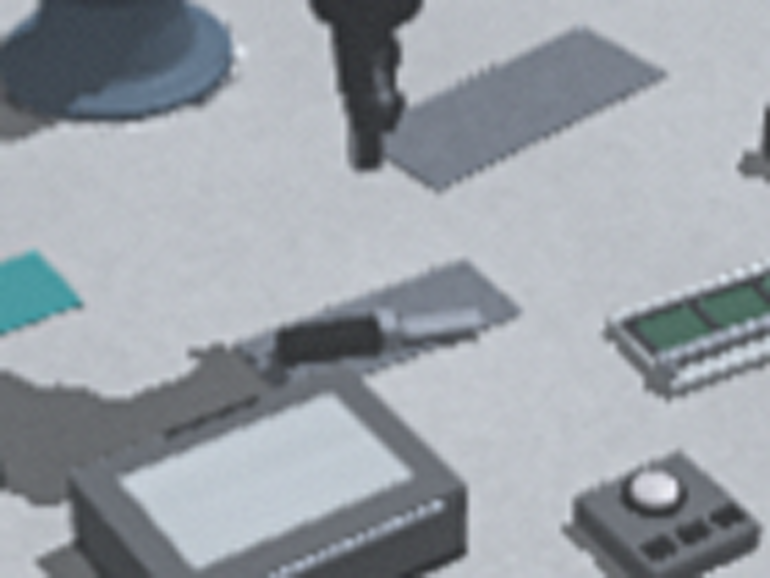

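```bash
python3 -c "
from h import *
im=shot('scene');it=shot('top')
s=arm.sense();print(s['eef_pos'],s['q'],s['time'])
y=.299;ty=np.array([np.sin(y),-np.cos(y),0])
for z in(.0,.013,.025):
  for sg in(-1,1):
    p=np.array([.191,-.621,.222-z])+sg*.0425*ty
    print(z,sg,proj(im,p)*1.5,proj(it,p)*1.5)
cv2.imwrite('pics/f.png',np.hstack([cv2.resize(cv2.imread('pics/scene0.png')[180:300,40:170],None,fx=3,fy=3),cv2.resize(cv2.imread('pics/top0.png')[410:530,668:768],None,fx=3,fy=3)]))"
```

```text
[ 0.44781993 -0.04397066  0.14932244] [ 0.52927136  0.12913257 -0.54700298  2.10650774  0.08308651  0.92783829
 -0.43391478] 5.725
0.0 -1 [121.99181674 253.54921524] [719.18014251 453.43385708]
0.0 1 [ 92.01930928 269.87490157] [768.81977651 438.52545847]
0.013 -1 [123.16771597 258.00134985] [714.49450416 451.50938976]
0.013 1 [ 93.37502299 274.37806538] [763.41923931 436.80165696]
0.025 -1 [124.24664054 262.07525007] [710.28536831 449.7807465 ]
0.025 1 [ 94.61867312 278.49729529] [758.56871462 435.25355495]
```

View pics/f.png

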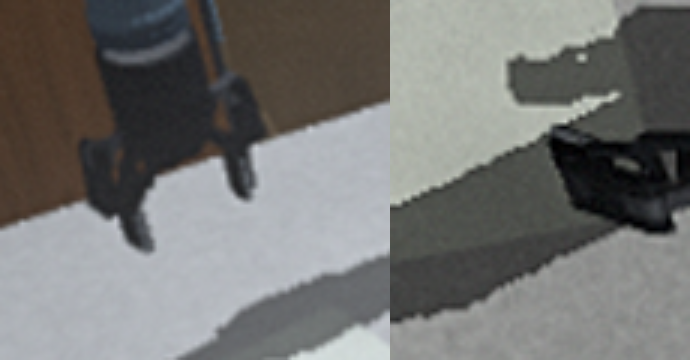

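Call:
servo_tool([
  [0,0,4],
  [0,0,8],
  [0,0,12],
  [0,0,12],
  [0,0,12],
], spin=[0,0,0,0,0], gripper=0.2)

```text
time: 6.35
eef_pos: [0.4493, -0.0439, 0.0309]
tool_rot: [3.141, -0.001, 1.201]
force: [-0.0, -0.3, 0.5]
opening: 0.801
grasp_force: 0.0
```

```bash
python3 -c "
from h import *
im=shot('scene','s4.png',(190,150,300,230),7)
s=arm.sense();print(s['eef_pos'],s['tool_rot'],s['force'],s['time'])
y=1.2;ty=np.array([np.sin(y),-np.cos(y),0])
for z in(0,.025):
  for sg in(-1,1): print(z,sg,(proj(im,s['eef_pos']-[0,0,z]+sg*.034*ty)-[190,150])*7)"
```

```text
[ 0.45002018 -0.04407507  0.03156691] [ 3.13871439e+00 -7.73317135e-04  1.20086717e+00] [ 0.03191943 -0.11945358  1.14516239] 6.4
0 -1 [387.70037893 293.7575291 ]
0 1 [414.74431303 366.32434204]
0.025 -1 [388.10003314 328.51467482]
0.025 1 [414.92593196 401.48247142]
```

View pics/s4.png

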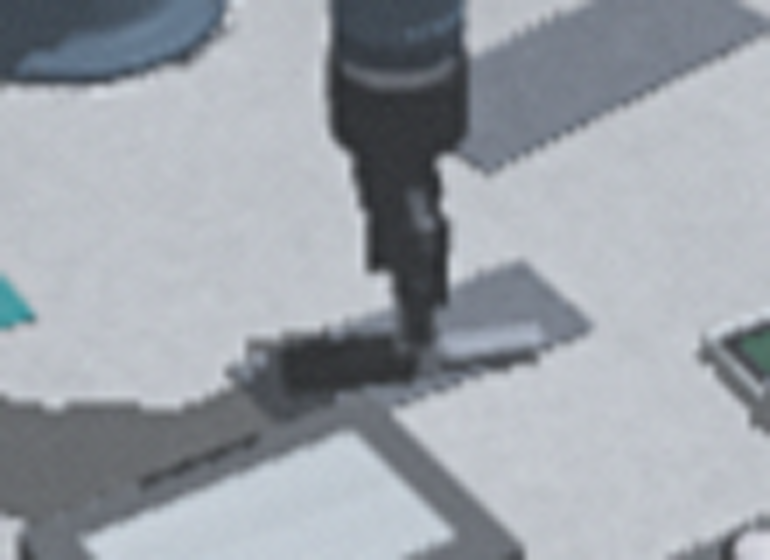

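The near fingertip shows at crop (420,350). The model puts it at (415,401), so the fingers stand about 35 mm higher than the stated geometry. I'll go lower in steps and watch the force.

Call:
servo_tool([
  [0,0,1],
  [0,0,2],
  [0,0,2],
  [0,0,2],
], spin=[0,0,0,0])

```text
time: 6.9
eef_pos: [0.4483, -0.044, 0.01]
tool_rot: [-3.141, -0.0, 1.201]
force: [-0.8, -0.0, -0.1]
opening: 0.801
grasp_force: 0.0
```

Call:
servo_tool([
  [0,0,0.5],
  [0,0,0.5],
  [0,0,0.5],
], spin=[0,0,0])

```text
time: 7.28
eef_pos: [0.4484, -0.044, 0.0051]
tool_rot: [-3.142, -0.0, 1.201]
force: [-1.0, 0.3, -0.1]
opening: 0.796
grasp_force: 0.0
```

```bash
python3 -c "
from h import *
im=shot('scene','s5.png',(190,150,300,230),7)
s=arm.sense();print(s['eef_pos'],s['tool_rot'],s['force'],s['time'])
y=1.2;ty=np.array([np.sin(y),-np.cos(y),0])
for z in(0,.025):
  for sg in(-1,1): print(z,sg,(proj(im,s['eef_pos']-[0,0,z]+sg*.034*ty)-[190,150])*7)"
```

```text
[ 0.44845851 -0.04404169  0.00510628] [ 3.14151832e+00 -8.82415242e-05  1.20081963e+00] [ 0.26090682  0.25001058 -0.05403808] 7.325
0 -1 [386.65149439 329.13037617]
0 1 [413.40563146 402.03723128]
0.025 -1 [387.05751226 363.27269777]
0.025 1 [413.59752336 436.54862473]
```

View pics/s5.png

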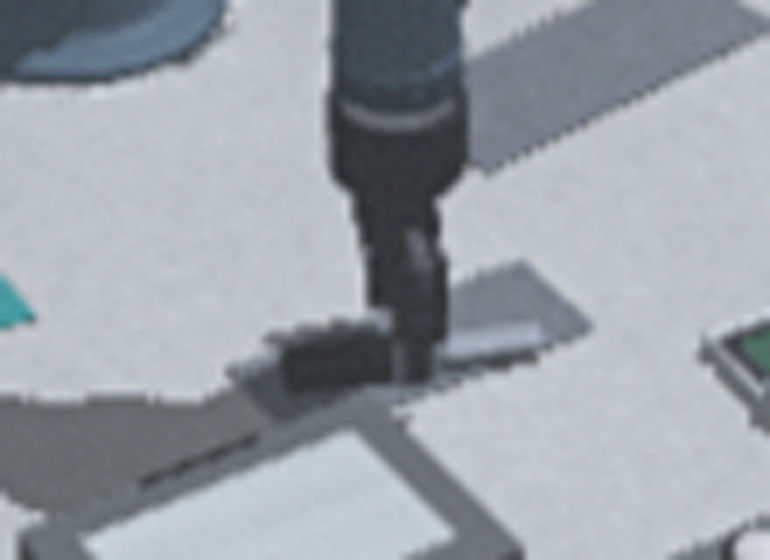

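Call:
servo_tool([
  [0,0,0.5],
  [0,0,0.9],
  [0,0,0.9],
], spin=[0,0,0])

```text
time: 7.7
eef_pos: [0.4479, -0.044, -0.0044]
tool_rot: [-3.14, 0.0, 1.201]
force: [-0.2, 0.0, -0.2]
opening: 0.803
grasp_force: 0.0
```

Call:
servo_tool([
  [0,0,0],
  [0,0,0],
  [0,0,0],
  [0,0,0],
  [0,0,0],
], spin=[0,0,0,0,0], gripper=1)

```text
time: 8.32
eef_pos: [0.4488, -0.0441, -0.0036]
tool_rot: [3.141, -0.0, 1.201]
force: [0.1, 0.2, 4.1]
opening: 0.266
grasp_force: 60.8
```

```bash
python3 -c "
from plan import *
plan([(.4485,-.044,.1,1.2,.035),(.4065,-.2114,.1,-.025),(.4065,-.2114,.1,-.025)])"
```

```text
{"offset": [[-0.0, -0.01, -3.45], [-0.0, -0.02, -6.91], [-0.01, -0.03, -10.36], [-2.45, 0.27, -10.36], [-4.9, 0.58, -10.36]], "spin": [0.0, 0.001, 0.001, 0.176, 0.351]}
{"offset": [[-2.19, 1.13, 0.0], [-4.39, 2.26, 0.0], [-6.58, 3.38, 0.0], [-8.77, 4.51, 0.0], [-10.96, 5.64, 0.0]], "spin": [0.175, 0.35, 0.525, 0.7, 0.875]}
{"offset": [[0.0, 0.0, 0.0]], "spin": [0.0]}
end [ 0.406 -0.211  0.1   -0.025] n 11
```

Call:
servo_tool([
  [0,0,-3.5],
  [0,0,-6.9],
  [0,0,-10.4],
  [-2.5,0.3,-10.4],
  [-4.9,0.6,-10.4],
], spin=[0,0,0,0.176,0.351])

```text
time: 8.95
eef_pos: [0.436, -0.0924, 0.1003]
tool_rot: [3.141, 0.0, 0.845]
force: [-0.7, -0.5, -1.7]
opening: 0.271
grasp_force: 60.2
```

Call:
servo_tool([
  [-2.2,1.1,0],
  [-4.4,2.3,0],
  [-6.6,3.4,0],
  [-8.8,4.5,0],
  [-11,5.6,0],
], spin=[0.175,0.35,0.525,0.7,0.875])

```text
time: 9.57
eef_pos: [0.4047, -0.212, 0.0994]
tool_rot: [-3.141, 0.001, -0.031]
force: [-0.0, -0.1, -0.9]
opening: 0.266
grasp_force: 60.2
```

Call:
servo_tool([
  [0,0,0],
  [0,0,0],
  [0,0,0],
], spin=[0,0,0])

```text
time: 9.95
eef_pos: [0.406, -0.2102, 0.0999]
tool_rot: [-3.141, 0.0, -0.022]
force: [-0.3, -0.6, -0.2]
opening: 0.264
grasp_force: 60.2
```

```bash
cat > d.py <<'E'
from plan import *
s=arm.sense();e=s["eef_pos"];print(np.round(e,4),np.round(s["tool_rot"],3),s["opening"],s["grasp_force"],np.round(s["q"],2))
it=vision.get_image("top");im=vision.get_image("scene")
for c in("top","scene"):
  for q in("blade","blade_tip","notch"):
    print(c,q,[(round(x["score"],2),np.round(x["point"],3).tolist()) for x in vision.mark_of(c,q)[:2]])
y=s["tool_rot"][2];d=np.array([np.cos(y),np.sin(y),0]);tip=e+d*.084;tip[2]=e[2]+.0166
print("tip pred",tip,proj(it,tip),proj(im,tip))
A=it["pixels"][145:210,270:370,::-1];B=im["pixels"][170:250,150:270,::-1]
cv2.imwrite("pics/d.png",np.hstack([cv2.resize(A,(400,260),interpolation=2),cv2.resize(B,(390,260),interpolation=2)]))
E
python3 d.py
```

```text
[ 0.406  -0.2102  0.0999] [-3.141  0.    -0.022] 0.26429784851703175 60.21347522735596 [ 0.64  0.2  -0.27  2.14  0.07  0.81 -1.27]
top blade [(0.62, [0.385, -0.212, 0.107])]
top blade_tip [(0.73, [0.492, -0.214, 0.117])]
top notch [(0.8, [0.509, -0.216, 0.054])]
scene blade [(0.53, [0.385, -0.209, 0.108]), (0.44, [0.589, -0.218, 0.002])]
scene blade_tip [(0.64, [0.579, 0.192, 0.013]), (0.44, [0.493, -0.213, 0.12])]
scene notch [(0.86, [0.516, -0.215, 0.054]), (0.48, [0.44, -0.025, 0.001])]
tip pred [ 0.48994974 -0.21201688  0.11651161] [321.55699253 180.39799811] [214.5970236  200.31819609]
```

View pics/d.png

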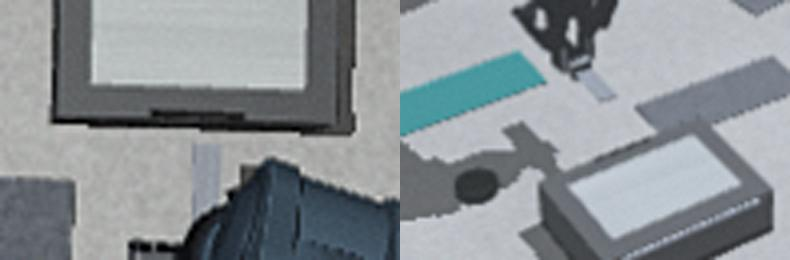

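The blade is held level and straight ahead of the dark strip. The tip shows at d.png (206,145) in the left half, and the networks agree with the predicted tip height of 0.117. Next I lower it and insert it.

Call:
servo_tool([
  [0,0,3],
  [0,0,6],
  [0,0,6.5],
  [0,0,6.5],
  [0,0,6.5],
], spin=[0,0,0,0,0])

```text
time: 10.98
eef_pos: [0.4069, -0.2121, 0.0362]
tool_rot: [3.141, -0.002, -0.025]
force: [0.1, -0.2, -0.8]
opening: 0.261
grasp_force: 60.2
```

Call:
servo_tool([
  [0.8,0,0],
  [1.6,0,0],
  [2.2,0,0],
  [2.2,0,0],
], spin=[0,0,0,0])

```text
time: 11.48
eef_pos: [0.4288, -0.212, 0.0353]
tool_rot: [3.142, -0.001, -0.024]
force: [0.4, -0.1, -1.2]
opening: 0.268
grasp_force: 60.2
```

Call:
servo_tool([
  [0.7,0,0],
  [1.4,0,0],
  [2.2,0,0],
  [2.2,0,0],
], spin=[0,0,0,0])

```text
time: 11.98
eef_pos: [0.4509, -0.2126, 0.0353]
tool_rot: [3.142, -0.001, -0.024]
force: [-0.8, 0.8, -0.4]
opening: 0.264
grasp_force: 60.2
```

Call:
servo_tool([
  [0,0,-0.5],
  [0,0,-1],
  [0.1,0,-1.5],
  [0.2,0,-2],
  [0.2,0,-2],
], spin=[0,0,0,0,0])

```text
time: 12.6
eef_pos: [0.4503, -0.2124, 0.055]
tool_rot: [-3.141, 0.003, -0.025]
force: [-1.8, 1.0, -3.6]
opening: 0.268
grasp_force: 59.8
```

```bash
python3 d.py; python3 -c "
import numpy as np
for t in np.arange(.1,1.85,.1): print(round(t,1),np.round([12.5*(1-np.cos(t)),-(12.5*np.sin(t)+.3)],1))"
```

```text
[ 0.4503 -0.2124  0.055 ] [-3.141e+00  3.000e-03 -2.500e-02] 0.26770488184477187 59.809699058532715 [ 0.59  0.34 -0.26  2.07  0.13  0.74 -1.35]
top blade [(0.67, [0.429, -0.212, 0.064])]
top blade_tip [(0.51, [0.536, -0.221, 0.07])]
top notch [(0.88, [0.508, -0.215, 0.052])]
scene blade [(0.66, [0.428, -0.209, 0.062])]
scene blade_tip [(0.54, [0.535, -0.218, 0.071])]
scene notch [(0.9, [0.512, -0.215, 0.054]), (0.51, [0.578, 0.221, 0.002])]
tip pred [ 0.53425345 -0.21456942  0.0715537 ] [319.63962448 166.69829998] [220.97358306 216.74208171]
0.1 [ 0.1 -1.5]
0.2 [ 0.2 -2.8]
0.3 [ 0.6 -4. ]
0.4 [ 1.  -5.2]
0.5 [ 1.5 -6.3]
0.6 [ 2.2 -7.4]
0.7 [ 2.9 -8.4]
0.8 [ 3.8 -9.3]
0.9 [  4.7 -10.1]
1.0 [  5.7 -10.8]
1.1 [  6.8 -11.4]
1.2 [  8. -12.]
1.3 [  9.2 -12.3]
1.4 [ 10.4 -12.6]
1.5 [ 11.6 -12.8]
1.6 [ 12.9 -12.8]
1.7 [ 14.1 -12.7]
1.8 [ 15.3 -12.5]
```

View pics/d.png

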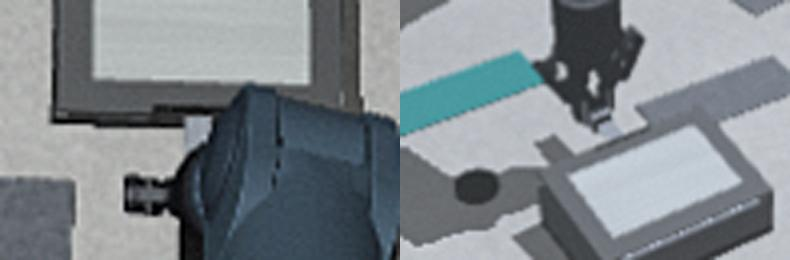

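Call:
servo_tool([
  [0.4,0,-2],
  [0.8,0,-3.2],
  [1.3,0,-4.3],
  [2,0,-5.4],
  [2.7,0,-6.4],
], spin=[0,0,0,0,0])

```text
time: 13.62
eef_pos: [0.4786, -0.2134, 0.1196]
tool_rot: [-3.142, 0.001, -0.025]
force: [-4.0, 0.2, -2.8]
opening: 0.266
grasp_force: 59.9
```

Call:
servo_tool([
  [0.9,0,-0.9],
  [1.8,0,-1.7],
  [2.8,0,-2.4],
  [3.9,0,-3],
  [3.9,0,-3],
], spin=[0,0,0,0,0])

```text
time: 14.25
eef_pos: [0.5214, -0.2147, 0.1507]
tool_rot: [3.14, -0.007, -0.025]
force: [-0.2, 0.2, -1.3]
opening: 0.265
grasp_force: 60.2
```

```bash
sed -i 's/^A=.*/A=it["pixels"][110:210,250:370,::-1];B=im["pixels"][130:250,150:310,::-1]/;s/(400,260)/(390,325)/;s/(390,260)/(400,325)/' d.py; sed -i 's/(390,260)/(400,325)/' d.py; python3 d.py
```

```text
[ 0.5214 -0.2147  0.1507] [ 3.14  -0.007 -0.025] 0.264839553512733 60.209866762161255 [ 0.56  0.31 -0.28  1.87  0.1   0.97 -1.36]
top blade [(0.52, [0.499, -0.215, 0.159])]
top blade_tip [(0.71, [0.585, 0.245, 0.012]), (0.65, [0.607, -0.22, 0.169])]
top notch [(0.22, [0.597, 0.355, 0.042])]
scene blade [(0.66, [0.5, -0.212, 0.155]), (0.36, [0.625, 0.434, 0.001])]
scene blade_tip [(0.49, [0.608, -0.22, 0.169])]
scene notch [(0.67, [0.512, -0.218, 0.054])]
tip pred [ 0.60532706 -0.21678976  0.16733735] [326.28548579 136.43500023] [230.30512207 206.4815337 ]
```

View pics/d.png

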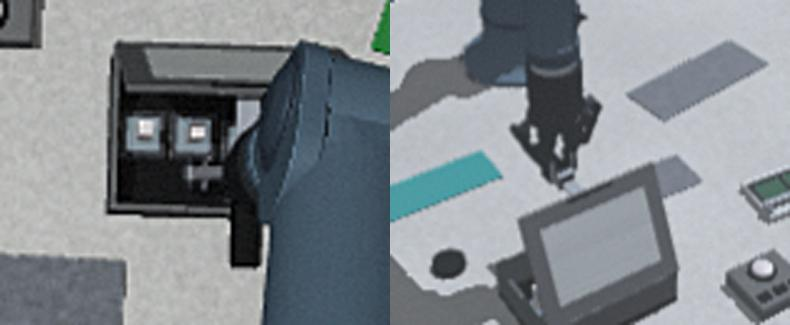

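The lid is up about 1.1 rad, and tiles show at d.png (145,130) and (195,130) inside the case. I'll keep pushing it over.

Call:
servo_tool([
  [1.2,0,-0.6],
  [2.4,0,-0.9],
  [3.6,0,-1.2],
  [4.8,0,-1.4],
  [6.1,0,-1.4],
], spin=[0,0,0,0,0])

```text
time: 15.28
eef_pos: [0.5797, -0.2162, 0.1632]
tool_rot: [3.141, -0.0, -0.025]
force: [-3.7, 0.1, -1.3]
opening: 0.263
grasp_force: 60.3
```

Call:
servo_tool([
  [1.2,0,0.1],
  [2.4,0,0.3],
  [3.1,0,0.4],
  [3.1,0,0.4],
], spin=[0,0,0,0])

```text
time: 15.78
eef_pos: [0.6113, -0.2162, 0.159]
tool_rot: [-3.141, -0.003, -0.025]
force: [-0.6, -0.4, -1.0]
opening: 0.265
grasp_force: 60.2
```

Call:
servo_tool([
  [-5,0,-1],
  [-10,0,-1],
  [-15,0,-1],
  [-20,0,-1],
  [-20,0,-1],
], spin=[0,0,0,0,0])

```text
time: 16.4
eef_pos: [0.4057, -0.2112, 0.1683]
tool_rot: [3.141, 0.002, -0.027]
force: [0.3, -0.5, -0.8]
opening: 0.264
grasp_force: 60.2
```

```bash
python3 d.py
python3 - <<'E'
from plan import *
im=shot("scene");it=shot("top")
for c in("top","scene"):
  for q in("tile0","mat","lid"):
    try: print(c,q,[(round(x["score"],2),np.round(x["point"],3).tolist()) for x in vision.mark_of(c,q)[:6]])
    except Exception as e: print(q,e)
E
```

```text
[ 0.4057 -0.2112  0.1683] [ 3.141e+00  2.000e-03 -2.700e-02] 0.26361398259446 60.198304653167725 [ 0.65  0.09 -0.27  2.08  0.03  0.97 -1.24]
top blade [(0.59, [0.386, -0.211, 0.177]), (0.36, [0.598, 0.356, 0.04])]
top blade_tip [(0.54, [0.49, -0.217, 0.182]), (0.36, [0.384, -0.212, 0.176])]
top notch [(0.72, [0.59, -0.188, 0.008]), (0.62, [0.511, -0.216, 0.052])]
scene blade [(0.59, [0.386, -0.214, 0.176])]
scene blade_tip [(0.61, [0.496, -0.216, 0.189])]
scene notch [(0.7, [0.513, -0.217, 0.05])]
tip pred [ 0.489714  -0.2134651  0.1848536] [326.62391203 178.39371291] [213.22822987 185.07075539]
top tile0 [(0.67, [0.581, -0.242, 0.012]), (0.63, [0.582, -0.29, 0.013]), (0.5, [0.591, -0.189, 0.011]), (0.5, [0.591, -0.148, 0.012])]
top mat [(0.93, [0.248, 0.233, -0.001]), (0.76, [0.437, -0.025, 0.0]), (0.7, [0.244, -0.286, -0.003]), (0.62, [0.684, -0.513, 0.002])]
lid it knows: blade, blade_tip, case, clip_top, lens_cap, lid_hinge, mat, nest, notch, objective, solvent, switch_top, tile, tray
scene tile0 [(0.46, [0.579, -0.294, 0.011])]
scene mat [(0.92, [0.242, -0.285, -0.003]), (0.86, [0.686, -0.514, 0.001]), (0.77, [0.438, -0.026, 0.001]), (0.64, [0.248, 0.235, -0.002]), (0.3, [0.387, -0.209, 0.175])]
lid it knows: blade, blade_tip, case, clip_top, lens_cap, lid_hinge, mat, nest, notch, objective, solvent, switch_top, tile, tray
```

View pics/d.png

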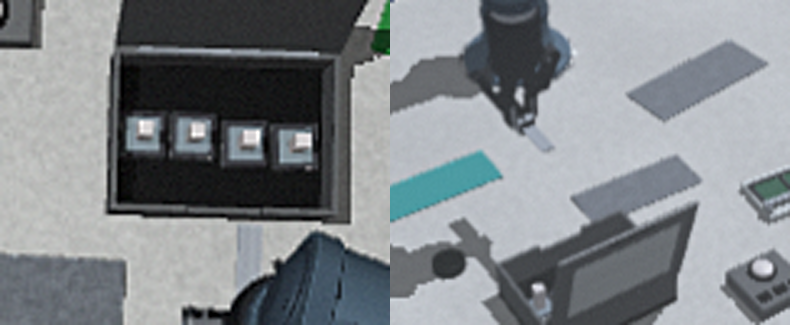

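The picture shows the lid well past upright and four tiles at d.png (145,130), (195,132), (247,140) and (298,142). Next the blade goes back on the mat.

```bash
python3 -c "
from plan import *
plan([(.4385,-.0057,.06,1.45),(.4385,-.0057,.0,1.45,.03),(.4385,-.0057,-.003,1.45,.03),(.4385,-.0057,-.003,1.45)])"
```

```text
{"offset": [[0.26, -2.29, 1.21], [0.52, -4.59, 2.42], [0.78, -6.88, 3.63], [1.05, -9.18, 4.84], [1.31, -11.47, 6.05]], "spin": [-0.164, -0.328, -0.492, -0.656, -0.819]}
{"offset": [[1.86, -1.38, 1.21], [3.71, -2.75, 2.42], [5.57, -4.13, 3.63], [7.42, -5.5, 4.84], [7.42, -5.5, 7.84]], "spin": [-0.164, -0.328, -0.492, -0.656, -0.656]}
{"offset": [[0.0, 0.0, 3.0], [0.0, 0.0, 3.3], [0.0, 0.0, 3.3]], "spin": [0.0, 0.0, 0.0]}
end [ 0.438 -0.006 -0.003  1.45 ] n 13
```

Call:
servo_tool([
  [0.3,-2.3,1.2],
  [0.5,-4.6,2.4],
  [0.8,-6.9,3.6],
  [1,-9.2,4.8],
  [1.3,-11.5,6.1],
], spin=[-0.164,-0.328,-0.492,-0.656,-0.819])

```text
time: 17.73
eef_pos: [0.4258, -0.0964, 0.1079]
tool_rot: [3.141, -0.0, 0.799]
force: [0.5, 0.2, -1.4]
opening: 0.267
grasp_force: 60.3
```

Call:
servo_tool([
  [1.9,-1.4,1.2],
  [3.7,-2.8,2.4],
  [5.6,-4.1,3.6],
  [7.4,-5.5,4.8],
  [7.4,-5.5,7.8],
], spin=[-0.164,-0.328,-0.492,-0.656,-0.656])

```text
time: 18.35
eef_pos: [0.441, -0.0034, 0.031]
tool_rot: [3.136, -0.002, 1.454]
force: [-0.3, 0.1, -1.6]
opening: 0.26
grasp_force: 60.3
```

Call:
servo_tool([
  [0,0,1.5],
  [0,0,2.5],
  [0,0,3.1],
  [0,0,3.2],
  [0,0,3.2],
], spin=[0,0,0,0,0])

```text
time: 18.98
eef_pos: [0.4388, -0.0058, -0.0015]
tool_rot: [3.141, 0.0, 1.45]
force: [-0.5, -1.0, -0.3]
opening: 0.266
grasp_force: 60.2
```

Call:
servo_tool([
  [0,0,0.1],
  [0,0,0.1],
], spin=[0,0])

```text
time: 19.23
eef_pos: [0.4385, -0.0057, -0.0027]
tool_rot: [3.141, 0.0, 1.45]
force: [0.2, 0.2, -0.2]
opening: 0.267
grasp_force: 60.2
```

Call:
servo_tool([
  [0,0,0],
  [0,0,0],
  [0,0,0],
], spin=[0,0,0], gripper=0.3)

```text
time: 19.6
eef_pos: [0.4384, -0.0057, -0.0028]
tool_rot: [3.141, -0.0, 1.45]
force: [0.7, -0.5, -0.3]
opening: 0.697
grasp_force: 0.0
```

Call:
servo_tool([
  [0,0,-3],
  [0,0,-8],
  [0,0,-14],
  [0,0,-18],
  [0,0,-18],
], spin=[0,0,0,0,0])

```text
time: 20.23
eef_pos: [0.4415, -0.0057, 0.1808]
tool_rot: [3.133, 0.001, 1.45]
force: [-0.2, -1.1, 0.2]
opening: 0.702
grasp_force: 0.0
```

```bash
cat > t.py <<'E'
from plan import *
import sys
np.set_printoptions(precision=4,suppress=True)
it=vision.get_image("top");p=it["pixels"].astype(int)
def blobs(x0,y0,x1,y1,z,thr=150,amin=8):
    g=p[y0:y1,x0:x1].min(2); m=(g>thr).astype(np.uint8)
    n,l,st,c=cv2.connectedComponentsWithStats(m)
    for i in range(1,n):
        if st[i,4]>=amin: print(st[i].tolist(),np.round(c[i]+[x0,y0],1),ray(it,*(c[i]+[x0,y0]),z)[:2])
if __name__=="__main__":
    print("posts");blobs(285,130,352,168,.052)
    for c in("top","scene"):
      if c=="scene": vision.get_image(c)
      for q in("blade","blade_tip","tile0","nest0","clip_top","tray"):
        print(c,q,[(round(x["score"],2),np.round(x["point"],3).tolist()) for x in vision.mark_of(c,q)[:5]])
E
python3 t.py
```

```text
posts
[7, 17, 6, 5, 24] [294.5 148.7] [ 0.5911 -0.1423]
[24, 17, 4, 5, 18] [310.4 149.2] [ 0.5895 -0.1904]
[40, 20, 5, 5, 24] [327.1 151.9] [ 0.5814 -0.2407]
[56, 21, 5, 5, 21] [343.1 152.6] [ 0.5792 -0.2888]
top blade []
top blade_tip []
top tile0 [(0.77, [0.592, -0.146, 0.01]), (0.6, [0.507, -0.214, 0.05]), (0.59, [0.591, -0.188, 0.013]), (0.55, [0.578, -0.239, 0.01]), (0.5, [0.58, -0.292, 0.013])]
top nest0 [(0.98, [0.594, 0.302, 0.012]), (0.97, [0.586, 0.242, 0.011]), (0.9, [0.578, 0.19, 0.017]), (0.86, [0.576, 0.139, 0.013]), (0.52, [0.58, 0.224, 0.002])]
top clip_top [(0.59, [0.599, 0.353, 0.04])]
top tray [(0.82, [0.582, 0.223, 0.003]), (0.15, [0.436, 0.368, 0.006])]
scene blade [(0.54, [0.437, -0.023, 0.004])]
scene blade_tip []
scene tile0 [(0.62, [0.581, -0.291, 0.01])]
scene nest0 [(0.98, [0.574, 0.14, 0.011]), (0.92, [0.595, 0.306, 0.008]), (0.71, [0.585, 0.247, 0.017]), (0.58, [0.578, 0.194, 0.012]), (0.52, [0.437, -0.023, 0.002])]
scene clip_top [(0.58, [0.595, 0.354, 0.041])]
scene tray [(0.65, [0.577, 0.196, 0.013]), (0.58, [0.579, 0.221, 0.005]), (0.58, [0.514, -0.214, 0.049])]
```

Run:
```python
from plan import *
np.set_printoptions(precision=4,suppress=True)
it=vision.get_image("top");p=it["pixels"].astype(int)
x0,y0,x1,y1=120,125,225,180
q=p[y0:y1,x0:x1];m=((q[:,:,1]-q[:,:,0]>18)&(q[:,:,1]-q[:,:,2]>5)).astype(np.uint8)
n,l,st,c=cv2.connectedComponentsWithStats(m)
C=[]
for i in range(1,n):
    if st[i,4]>60:
        w=ray(it,*(c[i]+[x0,y0]),.012);C.append(w[:2]);print(st[i].tolist(),w[:2])
plan([(.4415,-.0057,.16,1.45),(.5912,-.1435,.16,1.546),(.5912,-.1435,.07,1.546),(.5912,-.1435,.023,1.546,.025),(.5912,-.1435,.023,1.546)])
```

```text
[23, 17, 17, 18, 245] [0.5917 0.3014]
[40, 19, 17, 18, 244] [0.5855 0.2477]
[57, 21, 18, 18, 244] [0.5791 0.1939]
[75, 23, 17, 18, 245] [0.5726 0.1399]
{"offset": [[0.03, 0.32, 1.7], [-2.94, 4.45, 1.7], [-5.91, 8.58, 1.7], [-8.87, 12.71, 1.7], [-11.84, 16.84, 1.7]], "spin": [-0.0, -0.024, -0.048, -0.072, -0.096]}
{"offset": [[0.0, 0.0, 4.5], [0.0, 0.0, 9.0], [0.0, 0.0, 11.35], [0.0, 0.0, 13.7], [0.0, 0.0, 13.7]], "spin": [0.0, 0.0, 0.0, 0.0, 0.0]}
end [ 0.591 -0.144  0.023  1.546] n 10
```

Call:
servo_tool([
  [0,0.3,1.7],
  [-2.9,4.5,1.7],
  [-5.9,8.6,1.7],
  [-8.9,12.7,1.7],
  [-11.8,16.8,1.7],
], spin=[0,-0.024,-0.048,-0.072,-0.096], gripper=0.5)

```text
time: 21.6
eef_pos: [0.5915, -0.1444, 0.1582]
tool_rot: [-3.14, -0.0, 1.546]
force: [1.3, 0.4, -0.5]
opening: 0.495
grasp_force: 0.0
```

Call:
servo_tool([
  [0,0,0],
  [0,0,3],
  [0,0,6],
  [0,0,6],
  [0,0,6],
], spin=[0,0,0,0,0])

```text
time: 22.22
eef_pos: [0.591, -0.1424, 0.1004]
tool_rot: [3.141, -0.0, 1.547]
force: [0.4, -0.9, 0.6]
opening: 0.501
grasp_force: 0.0
```

```bash
python3 -c "
from plan import *
im=shot('scene')
for q in('tile0','blade'): print(q,[(round(x['score'],2),np.round(x['point'],3).tolist()) for x in vision.mark_of('scene',q)[:5]])
s=arm.sense();print(s['eef_pos'],s['tool_rot'],s['force'])
plan([(.5912,-.1435,.023,1.546,.03)])"
```

```text
tile0 [(0.59, [0.58, -0.292, 0.011]), (0.23, [0.588, -0.22, 0.004])]
blade [(0.46, [0.435, -0.027, 0.005])]
[ 0.59207667 -0.14299056  0.10174307] [3.13860724e+00 5.82136790e-04 1.54607687e+00] [0.38379951 0.36434678 0.138687  ]
{"offset": [[-0.02, -0.03, 2.62], [-0.04, -0.06, 5.25], [-0.05, -0.09, 7.87]], "spin": [0.0, 0.0, 0.0]}
end [ 0.591 -0.144  0.023  1.546] n 3
```

Call:
servo_tool([
  [0,0,3],
  [0,0,6],
  [0,0,7.7],
  [0,0,7.7],
], spin=[0,0,0,0])

```text
time: 22.88
eef_pos: [0.59, -0.143, 0.0223]
tool_rot: [-3.14, -0.0, 1.546]
force: [0.5, 0.3, 0.7]
opening: 0.496
grasp_force: 0.0
```

Call:
servo_tool([
  [0,0,0],
  [0,0,0],
  [0,0,0],
  [0,0,0],
  [0,0,0],
], spin=[0,0,0,0,0], gripper=1)

```text
time: 23.5
eef_pos: [0.5925, -0.1433, 0.0248]
tool_rot: [3.138, 0.001, 1.546]
force: [-0.3, 0.7, 6.7]
opening: 0.145
grasp_force: 60.7
```

Call:
servo_tool([
  [0,0,-2],
  [0,0,-5],
  [0,0,-9],
  [0,0,-9],
  [0,0,-9],
], spin=[0,0,0,0,0])

```text
time: 24.12
eef_pos: [0.5901, -0.1431, 0.1131]
tool_rot: [-3.141, 0.0, 1.546]
force: [-0.4, -0.4, -0.9]
opening: 0.145
grasp_force: 59.9
```

```bash
python3 -c "
from plan import *
s=arm.sense();print(s['eef_pos'],s['tool_rot'],s['q'])
plan([(.5917,.3014,.115,1.453),(.5917,.3014,.055,1.453,.03)])"
```

```text
[ 0.5901226  -0.14314593  0.1131138 ] [-3.14083250e+00  2.62429846e-04  1.54580746e+00] [ 0.57773808  0.47303753 -0.50758804  1.77173345  0.27263899  0.9677278
 -0.06442555]
{"offset": [[5.56, -0.12, -0.02], [11.11, -0.24, -0.05], [16.67, -0.36, -0.07], [22.22, -0.48, -0.09], [27.78, -0.6, -0.12]], "spin": [0.012, 0.023, 0.035, 0.046, 0.058]}
{"offset": [[5.54, -0.44, -0.02], [11.08, -0.88, -0.05], [16.62, -1.32, -0.07], [16.62, -1.32, 2.93], [16.62, -1.32, 5.93]], "spin": [0.012, 0.023, 0.035, 0.035, 0.035]}
end [0.592 0.301 0.055 1.453] n 10
```

Call:
servo_tool([
  [5.5,-0.1,0],
  [11.1,-0.2,0],
  [16.7,-0.4,0],
  [22.2,-0.5,0],
  [27.8,-0.6,0],
], spin=[0.012,0.023,0.035,0.046,0.058])

```text
time: 24.75
eef_pos: [0.59, 0.1359, 0.1112]
tool_rot: [-3.138, 0.001, 1.487]
force: [0.5, -0.1, -0.5]
opening: 0.144
grasp_force: 59.9
```

Call:
servo_tool([
  [5.5,-0.4,0],
  [11.1,-0.9,0],
  [16.6,-1.3,0],
  [16.6,-1.3,3],
  [16.6,-1.3,5.5],
], spin=[0.012,0.023,0.035,0.035,0.035])

```text
time: 25.38
eef_pos: [0.5903, 0.3022, 0.0553]
tool_rot: [-3.138, 0.002, 1.456]
force: [-0.2, -0.9, -1.6]
opening: 0.14
grasp_force: 59.8
```

Call:
servo_tool([
  [0,0,0],
  [0,0,0],
  [0,0,0],
], spin=[0,0,0])

```text
time: 25.75
eef_pos: [0.5935, 0.3019, 0.0594]
tool_rot: [3.14, -0.001, 1.452]
force: [0.0, 0.3, 0.2]
opening: 0.143
grasp_force: 59.9
```

```bash
python3 -c "
from plan import *
s=arm.sense();print(s['eef_pos'],s['tool_rot'],s['grasp_force'])
im=shot('scene');print([(round(x['score'],2),np.round(x['point'],3).tolist()) for x in vision.mark_of('scene','tile0')[:5]])
plan([(.5917,.3014,.0255,1.453)])"
```

```text
[0.59347041 0.30186644 0.05942854] [ 3.13983284e+00 -1.37030979e-03  1.45240750e+00] 59.86836612224579
[(0.56, [0.581, 0.221, 0.004]), (0.42, [0.582, -0.289, 0.009]), (0.41, [0.593, 0.303, 0.045])]
{"offset": [[-0.06, -0.17, 3.4]], "spin": [-0.001]}
end [0.592 0.301 0.025 1.453] n 1
```

Call:
servo_tool([
  [0,-0.1,1.5],
  [0,-0.1,2.7],
  [0,-0.1,3.3],
  [0,-0.1,3.4],
  [0,-0.1,3.4],
], spin=[0,0,0,0,0])

```text
time: 26.48
eef_pos: [0.5905, 0.3008, 0.0268]
tool_rot: [-3.14, 0.004, 1.453]
force: [-6.9, -4.2, 18.5]
opening: 0.147
grasp_force: 62.2
```

Call:
servo_tool([
  [0,0,0],
  [0,0,0],
  [0,0,0],
], spin=[0,0,0], gripper=0.5)

```text
time: 26.85
eef_pos: [0.5911, 0.3014, 0.0232]
tool_rot: [-3.141, 0.001, 1.453]
force: [-0.1, -0.1, -0.7]
opening: 0.498
grasp_force: 0.0
```

Call:
servo_tool([
  [0,0,-3],
  [0,0,-7],
  [0,0,-11],
  [0,0,-11],
], spin=[0,0,0,0])

```text
time: 27.35
eef_pos: [0.5943, 0.3038, 0.1385]
tool_rot: [3.135, -0.005, 1.453]
force: [0.4, 0.4, -0.6]
opening: 0.5
grasp_force: 0.0
```

```bash
cat > chk.py <<'E'
from plan import *
s=arm.sense();print(s['eef_pos'],s['tool_rot'],s['grasp_force'])
im=shot('scene');print([(round(x['score'],2),np.round(x['point'],3).tolist()) for x in vision.mark_of('scene','tile0')[:6]])
E
python3 chk.py; python3 -c "
from plan import *
plan([(.590,-.1905,.135,1.546),(.590,-.1905,.08,1.546)])"
```

```text
[0.59428299 0.30376615 0.13845824] [ 3.1348442  -0.00512936  1.45276457] 0.0
[(0.67, [0.588, 0.301, 0.015]), (0.46, [0.578, -0.296, 0.01])]
{"offset": [[-5.43, 0.63, -0.01], [-10.86, 1.25, -0.02], [-16.29, 1.88, -0.03], [-21.72, 2.51, -0.05], [-27.15, 3.13, -0.06]], "spin": [-0.01, -0.021, -0.031, -0.041, -0.052]}
{"offset": [[-5.46, 0.34, -0.01], [-10.91, 0.69, -0.02], [-16.37, 1.03, -0.03], [-21.82, 1.38, -0.05], [-21.82, 1.38, 5.45]], "spin": [-0.01, -0.021, -0.031, -0.041, -0.041]}
end [ 0.59  -0.19   0.08   1.546] n 10
```

Call:
servo_tool([
  [-5.4,0.6,0],
  [-10.9,1.2,0],
  [-16.3,1.8,0],
  [-21.7,2.4,0],
  [-27.1,3,0],
], spin=[-0.01,-0.021,-0.031,-0.041,-0.052])

```text
time: 28.08
eef_pos: [0.5877, 0.0268, 0.1318]
tool_rot: [-3.138, 0.0, 1.505]
force: [1.1, -0.4, 0.9]
opening: 0.501
grasp_force: 0.0
```

Call:
servo_tool([
  [-5.5,0.3,0],
  [-10.9,0.7,0],
  [-16.4,1,0],
  [-21.8,1.4,0],
  [-21.8,1.4,0],
], spin=[-0.01,-0.021,-0.031,-0.041,-0.041])

```text
time: 28.7
eef_pos: [0.5859, -0.1982, 0.1312]
tool_rot: [-3.137, 0.003, 1.534]
force: [0.2, 0.1, -1.0]
opening: 0.502
grasp_force: 0.0
```

```bash
cat > tr.py <<'E'
from t import *
s=arm.sense();print(s['eef_pos'],s['tool_rot'][2])
N=np.array([[.5726,.1399],[.5791,.1939],[.5855,.2477],[.5917,.3014]])
for i,n in enumerate(N):
    u,v=proj(it,[*n,.054]);a,b=int(u)-6,int(v)-6
    g=p[b:b+13,a:a+13].min(2);m=(g>150).astype(np.uint8)
    k,l,st,c=cv2.connectedComponentsWithStats(m)
    for j in range(1,k):
        if st[j,4]>10: w=ray(it,*(c[j]+[a,b]),.054)[:2];print("nest",i,st[j,4],"post minus nest mm",np.round((w-n)*1000,1),np.round(c[j]+[a,b],1))
for c in("top","scene"):
    if c=="scene": vision.get_image(c)
    for q in ("tile0","blade"): print(c,q,[(round(x['score'],2),np.round(x['point'],3).tolist()) for x in vision.mark_of(c,q)[:6]])
E
python3 tr.py; python3 -c "
from plan import *
plan([(.590,-.1905,.023,1.546,.03)])"
```

```text
[ 0.5866 -0.1936  0.1315] 1.5386365330758527
nest 3 21 post minus nest mm [-0.3 -0.8] [147.1 148.2]
nest 3 14 post minus nest mm [-16.1  -5.8] [148.7 153.4]
top tile0 [(0.76, [0.591, -0.188, 0.01]), (0.74, [0.59, 0.296, 0.011])]
top blade [(0.8, [0.436, -0.031, 0.005]), (0.35, [0.625, 0.435, -0.003])]
scene tile0 [(0.66, [0.589, 0.303, 0.014]), (0.48, [0.58, -0.292, 0.013]), (0.47, [0.512, -0.218, 0.053]), (0.34, [0.594, 0.356, 0.041])]
scene blade [(0.54, [0.515, -0.212, 0.048]), (0.5, [0.437, -0.027, 0.005])]
{"offset": [[-0.09, 0.03, 2.76], [-0.19, 0.05, 5.52], [-0.28, 0.08, 8.29], [-0.37, 0.11, 11.05]], "spin": [0.001, 0.002, 0.003, 0.004]}
end [ 0.59  -0.19   0.023  1.546] n 4
```

Call:
servo_tool([
  [-0.2,0.1,3],
  [-0.2,0.1,6],
  [-0.2,0.1,6],
  [-0.2,0.1,6],
], spin=[0,0,0,0])

```text
time: 29.5
eef_pos: [0.5909, -0.1905, 0.0751]
tool_rot: [3.14, -0.0, 1.547]
force: [0.1, -0.5, 0.6]
opening: 0.499
grasp_force: 0.0
```

```bash
python3 -c "
from plan import *
print(arm.sense()['eef_pos'])
plan([(.590,-.1905,.0235,1.546,.08)])"
```

```text
[ 0.59094241 -0.19051477  0.07506889]
{"offset": [[-0.0, -0.09, 5.16]], "spin": [0.001]}
end [ 0.59  -0.19   0.024  1.546] n 1
```

Call:
servo_tool([
  [0,-0.1,2],
  [0,-0.1,4],
  [0,-0.1,5.1],
  [0,-0.1,5.1],
], spin=[0,0,0,0])

```text
time: 30.0
eef_pos: [0.5875, -0.1911, 0.0211]
tool_rot: [-3.138, -0.001, 1.546]
force: [-0.7, -0.2, 0.2]
opening: 0.501
grasp_force: 0.0
```

Call:
servo_tool([
  [0,0,0],
  [0,0,0],
  [0,0,0],
  [0,0,0],
  [0,0,0],
], spin=[0,0,0,0,0], gripper=1)

```text
time: 30.62
eef_pos: [0.5897, -0.1916, 0.0238]
tool_rot: [3.14, 0.0, 1.546]
force: [-1.0, 0.2, 4.1]
opening: 0.144
grasp_force: 59.4
```

Call:
servo_tool([
  [0,0,-2],
  [0,0,-5],
  [0,0,-9],
  [0,0,-9],
  [0,0,-9],
], spin=[0,0,0,0,0])

```text
time: 31.25
eef_pos: [0.5885, -0.1915, 0.1133]
tool_rot: [-3.141, 0.0, 1.546]
force: [-0.2, -0.1, -0.8]
opening: 0.149
grasp_force: 59.0
```

```bash
python3 -c "
from plan import *
print(arm.sense()['eef_pos'])
plan([(.5855,.2477,.113,1.453),(.5855,.2477,.06,1.453,.03),(.5855,.2477,.06,1.453),(.5855,.2477,.06,1.453)])"
```

```text
[ 0.58850979 -0.19148197  0.11331474]
{"offset": [[5.49, -0.17, 0.0], [10.97, -0.35, 0.01], [16.46, -0.52, 0.01], [21.95, -0.7, 0.02], [27.44, -0.87, 0.02]], "spin": [0.012, 0.023, 0.035, 0.046, 0.058]}
{"offset": [[5.47, -0.49, 0.0], [10.94, -0.98, 0.01], [16.4, -1.48, 0.01], [16.4, -1.48, 2.66], [16.4, -1.48, 5.31]], "spin": [0.012, 0.023, 0.035, 0.035, 0.035]}
{"offset": [[0.0, 0.0, 0.0], [0.0, 0.0, 0.0]], "spin": [0.0, 0.0]}
end [0.586 0.248 0.06  1.453] n 12
```

Call:
servo_tool([
  [5.5,-0.2,0],
  [11,-0.4,0],
  [16.5,-0.5,0],
  [22,-0.7,0],
  [27.4,-0.9,0],
], spin=[0.012,0.023,0.035,0.046,0.058])

```text
time: 31.88
eef_pos: [0.585, 0.084, 0.1113]
tool_rot: [-3.138, 0.001, 1.488]
force: [1.0, -0.6, -0.3]
opening: 0.146
grasp_force: 58.9
```

Call:
servo_tool([
  [5.5,-0.5,0],
  [10.9,-1,0],
  [16.4,-1.5,0],
  [16.4,-1.5,2.7],
  [16.4,-1.5,5.3],
], spin=[0.012,0.023,0.035,0.035,0.035])

```text
time: 32.5
eef_pos: [0.5837, 0.2484, 0.058]
tool_rot: [-3.139, 0.001, 1.456]
force: [0.4, -0.8, -1.4]
opening: 0.145
grasp_force: 59.0
```

Call:
servo_tool([
  [0,0,0],
  [0,0,0],
  [0,0,0],
  [0,0,0],
], spin=[0,0,0,0])

```text
time: 33.0
eef_pos: [0.5864, 0.2476, 0.0613]
tool_rot: [3.14, -0.001, 1.452]
force: [0.1, -0.6, -0.8]
opening: 0.147
grasp_force: 58.9
```

```bash
python3 chk.py; python3 -c "
from plan import *
plan([(.5855,.2477,.0265,1.453)])"
```

```text
[0.58636745 0.24755333 0.06134694] [ 3.13970229e+00 -1.02308218e-03  1.45241651e+00] 58.943265080451965
[(0.48, [0.588, 0.25, 0.045]), (0.44, [0.579, -0.294, 0.01]), (0.41, [0.591, 0.3, 0.013])]
{"offset": [[0.02, -0.05, 3.44]], "spin": [-0.0]}
end [0.586 0.248 0.027 1.453] n 1
```

```bash
python3 -c "
from plan import *
plan([(.5803,-.2405,.135,1.546),(.5803,-.2405,.075,1.546)],start=[.586,.2475,.137,1.453])"
```

```text
{"offset": [[-5.39, 0.57, 0.02], [-10.78, 1.15, 0.04], [-16.18, 1.72, 0.07], [-21.57, 2.3, 0.09], [-26.96, 2.87, 0.11]], "spin": [-0.01, -0.021, -0.031, -0.041, -0.052]}
{"offset": [[-5.41, 0.3, 0.02], [-10.83, 0.59, 0.04], [-16.24, 0.89, 0.07], [-21.66, 1.18, 0.09], [-21.66, 1.18, 6.09]], "spin": [-0.01, -0.021, -0.031, -0.041, -0.041]}
end [ 0.58  -0.24   0.075  1.546] n 10
```

Call:
servo_tool([
  [0,0,1.5],
  [0,0,2.7],
  [0,0,3.3],
  [0,0,3.4],
  [0,0,3.4],
], spin=[0,0,0,0,0])

```text
time: 33.72
eef_pos: [0.5853, 0.2474, 0.0259]
tool_rot: [-3.141, 0.0, 1.453]
force: [-0.8, -0.5, 1.1]
opening: 0.146
grasp_force: 59.2
```

Call:
servo_tool([
  [0,0,0],
  [0,0,0],
  [0,0,0],
], spin=[0,0,0], gripper=0.5)

```text
time: 34.1
eef_pos: [0.5856, 0.2474, 0.026]
tool_rot: [3.141, -0.0, 1.453]
force: [-1.2, -0.3, 0.3]
opening: 0.499
grasp_force: 0.0
```

Call:
servo_tool([
  [0,0,-3],
  [0,0,-7],
  [0,0,-11],
  [0,0,-11],
], spin=[0,0,0,0])

```text
time: 34.6
eef_pos: [0.5885, 0.2493, 0.1408]
tool_rot: [3.134, -0.005, 1.453]
force: [0.2, 1.3, 0.7]
opening: 0.497
grasp_force: 0.0
```

Call:
servo_tool([
  [-5.4,0.6,0],
  [-10.8,1.1,0],
  [-16.2,1.7,0],
  [-21.6,2.3,0],
  [-27,2.9,0],
], spin=[-0.01,-0.021,-0.031,-0.041,-0.052])

```text
time: 35.22
eef_pos: [0.5815, -0.0261, 0.135]
tool_rot: [-3.14, 0.0, 1.505]
force: [0.1, -0.3, -0.4]
opening: 0.499
grasp_force: 0.0
```

Call:
servo_tool([
  [-5.4,0.3,0],
  [-10.8,0.6,0],
  [-16.2,0.9,0],
  [-21.6,1.2,0],
  [-21.6,1.2,5],
], spin=[-0.01,-0.021,-0.031,-0.041,-0.041])

```text
time: 35.85
eef_pos: [0.5825, -0.2512, 0.0889]
tool_rot: [3.133, 0.008, 1.534]
force: [-0.3, -0.0, -1.7]
opening: 0.501
grasp_force: 0.0
```

Call:
servo_tool([
  [0,0,1],
  [0,0,1],
  [0,0,1],
  [0,0,1],
], spin=[0,0,0,0])

```text
time: 36.35
eef_pos: [0.5819, -0.2399, 0.078]
tool_rot: [3.138, 0.001, 1.547]
force: [-0.1, -0.2, -0.0]
opening: 0.499
grasp_force: 0.0
```

```bash
python3 tr.py; python3 -c "
from plan import *
plan([(.5803,-.2405,.0235,1.546,.08)])"
```

```text
[ 0.5816 -0.2402  0.0778] 1.5470010605235351
nest 2 42 post minus nest mm [-5.2 -1.3] [165.2 151.9]
nest 3 21 post minus nest mm [-0.3 -0.8] [147.1 148.2]
nest 3 15 post minus nest mm [-16.2  -4.8] [148.4 153.5]
top tile0 [(0.74, [0.585, 0.252, 0.012]), (0.69, [0.584, -0.239, 0.009]), (0.69, [0.59, 0.298, 0.013])]
top blade [(0.92, [0.469, -0.02, 0.003])]
scene tile0 [(0.65, [0.591, 0.303, 0.014]), (0.58, [0.588, 0.249, 0.007]), (0.51, [0.581, -0.293, 0.012]), (0.31, [0.492, 0.084, 0.015])]
scene blade [(0.73, [0.466, -0.017, 0.002])]
{"offset": [[0.01, -0.01, 5.3]], "spin": [-0.0]}
end [ 0.58  -0.24   0.024  1.546] n 1
```

Call:
servo_tool([
  [0,0,2],
  [0,0,4],
  [0,0,5.3],
  [0,0,5.3],
], spin=[0,0,0,0])

```text
time: 37.15
eef_pos: [0.5783, -0.2398, 0.0205]
tool_rot: [-3.137, -0.002, 1.546]
force: [0.0, -0.3, 0.4]
opening: 0.496
grasp_force: 0.0
```

Call:
servo_tool([
  [0,0,0],
  [0,0,0],
  [0,0,0],
  [0,0,0],
  [0,0,0],
], spin=[0,0,0,0,0], gripper=1)

```text
time: 37.78
eef_pos: [0.581, -0.2407, 0.0239]
tool_rot: [3.14, 0.0, 1.546]
force: [-0.0, 0.4, 3.1]
opening: 0.144
grasp_force: 59.9
```

Call:
servo_tool([
  [0,0,-2],
  [0,0,-5],
  [0,0,-9],
  [0,0,-9],
  [0,0,-9],
], spin=[0,0,0,0,0])

```text
time: 38.4
eef_pos: [0.5797, -0.2405, 0.1134]
tool_rot: [-3.141, 0.0, 1.546]
force: [-0.3, -0.4, -1.3]
opening: 0.145
grasp_force: 59.5
```

```bash
python3 -c "
from plan import *
print(arm.sense()['eef_pos'])
plan([(.5791,.1939,.113,1.453),(.5791,.1939,.06,1.453,.03),(.5791,.1939,.06,1.453),(.5791,.1939,.06,1.453)])"
```

```text
[ 0.57974171 -0.24053349  0.11335053]
{"offset": [[5.43, -0.14, 0.0], [10.86, -0.29, 0.01], [16.29, -0.43, 0.01], [21.71, -0.58, 0.02], [27.14, -0.72, 0.02]], "spin": [0.012, 0.023, 0.035, 0.046, 0.058]}
{"offset": [[5.41, -0.46, 0.0], [10.82, -0.92, 0.01], [16.23, -1.37, 0.01], [16.23, -1.37, 2.66], [16.23, -1.37, 5.31]], "spin": [0.012, 0.023, 0.035, 0.035, 0.035]}
{"offset": [[0.0, 0.0, 0.0], [0.0, 0.0, 0.0]], "spin": [0.0, 0.0]}
end [0.579 0.194 0.06  1.453] n 12
```

Call:
servo_tool([
  [5.4,-0.1,0],
  [10.9,-0.3,0],
  [16.3,-0.4,0],
  [21.7,-0.6,0],
  [27.1,-0.7,0],
], spin=[0.012,0.023,0.035,0.046,0.058])

```text
time: 39.02
eef_pos: [0.5782, 0.0319, 0.1114]
tool_rot: [-3.138, 0.001, 1.487]
force: [0.4, 0.6, -0.5]
opening: 0.141
grasp_force: 59.5
```

Call:
servo_tool([
  [5.4,-0.5,0],
  [10.8,-0.9,0],
  [16.2,-1.4,0],
  [16.2,-1.4,2.7],
  [16.2,-1.4,5.3],
], spin=[0.012,0.023,0.035,0.035,0.035])

```text
time: 39.65
eef_pos: [0.5778, 0.1942, 0.0581]
tool_rot: [-3.139, 0.001, 1.456]
force: [-0.9, -1.2, -1.3]
opening: 0.146
grasp_force: 59.4
```

Call:
servo_tool([
  [0,0,0],
  [0,0,0],
  [0,0,0],
  [0,0,0],
], spin=[0,0,0,0])

```text
time: 40.15
eef_pos: [0.5803, 0.1933, 0.0612]
tool_rot: [3.14, -0.001, 1.452]
force: [0.2, 0.8, -0.9]
opening: 0.147
grasp_force: 59.4
```

```bash
python3 chk.py; python3 -c "
from plan import *
plan([(.5791,.1939,.0262,1.453)])
plan([(.580,-.2895,.135,1.546),(.580,-.2895,.085,1.546)],start=[.579,.194,.137,1.453])"
```

```text
[0.58033184 0.19329978 0.06124597] [ 3.13972389e+00 -7.81862883e-04  1.45245474e+00] 59.42487895488739
[(0.58, [0.581, -0.292, 0.009]), (0.53, [0.579, 0.193, 0.049]), (0.44, [0.591, 0.301, 0.012]), (0.43, [0.587, 0.252, 0.009]), (0.23, [0.585, -0.219, 0.006])]
{"offset": [[0.06, -0.1, 3.47]], "spin": [-0.0]}
end [0.579 0.194 0.026 1.453] n 1
{"offset": [[-5.33, 0.64, 0.02], [-10.67, 1.28, 0.04], [-16.0, 1.93, 0.07], [-21.33, 2.57, 0.09], [-26.67, 3.21, 0.11]], "spin": [-0.01, -0.021, -0.031, -0.041, -0.052]}
{"offset": [[-5.36, 0.37, 0.02], [-10.72, 0.73, 0.04], [-16.08, 1.1, 0.07], [-21.44, 1.46, 0.09], [-21.44, 1.46, 5.09]], "spin": [-0.01, -0.021, -0.031, -0.041, -0.041]}
end [ 0.58  -0.29   0.085  1.546] n 10
```

Call:
servo_tool([
  [0,0,1.5],
  [0,0,2.7],
  [0,0,3.3],
  [0,0,3.4],
  [0,0,3.4],
], spin=[0,0,0,0,0])

```text
time: 40.88
eef_pos: [0.5793, 0.1933, 0.0259]
tool_rot: [-3.141, 0.0, 1.453]
force: [-1.1, -0.9, 0.8]
opening: 0.144
grasp_force: 59.6
```

Call:
servo_tool([
  [0,0,0],
  [0,0,0],
  [0,0,0],
], spin=[0,0,0], gripper=0.5)

```text
time: 41.25
eef_pos: [0.5796, 0.1932, 0.0261]
tool_rot: [3.141, -0.0, 1.453]
force: [0.3, 0.2, 0.5]
opening: 0.501
grasp_force: 0.0
```

Call:
servo_tool([
  [0,0,-3],
  [0,0,-7],
  [0,0,-11],
  [0,0,-11],
], spin=[0,0,0,0])

```text
time: 41.75
eef_pos: [0.5827, 0.1949, 0.1406]
tool_rot: [3.133, -0.004, 1.453]
force: [-0.6, -0.1, -0.3]
opening: 0.497
grasp_force: 0.0
```

Call:
servo_tool([
  [-5.3,0.6,0],
  [-10.7,1.3,0],
  [-16,1.9,0],
  [-21.3,2.6,0],
  [-26.7,3.2,0],
], spin=[-0.01,-0.021,-0.031,-0.041,-0.052])

```text
time: 42.38
eef_pos: [0.579, -0.0774, 0.135]
tool_rot: [-3.14, -0.0, 1.505]
force: [1.2, -0.2, -0.3]
opening: 0.498
grasp_force: 0.0
```

Call:
servo_tool([
  [-5.4,0.4,0],
  [-10.7,0.7,0],
  [-16.1,1.1,0],
  [-21.4,1.5,0],
  [-21.4,1.5,5],
], spin=[-0.01,-0.021,-0.031,-0.041,-0.041])

```text
time: 43.0
eef_pos: [0.5826, -0.3011, 0.0891]
tool_rot: [3.133, 0.009, 1.534]
force: [-0.3, 0.3, 0.5]
opening: 0.502
grasp_force: 0.0
```

Call:
servo_tool([
  [0,0,1],
  [0,0,1],
  [0,0,1],
  [0,0,1],
], spin=[0,0,0,0])

```text
time: 43.5
eef_pos: [0.5824, -0.2898, 0.0781]
tool_rot: [3.138, 0.001, 1.547]
force: [0.8, 0.1, 1.2]
opening: 0.497
grasp_force: 0.0
```

```bash
python3 tr.py; python3 -c "
from plan import *
plan([(.580,-.2895,.0235,1.546,.08)])"
```

```text
[ 0.582  -0.2901  0.0779] 1.546888387518071
nest 1 39 post minus nest mm [-4.7 -1.5] [183.3 153.9]
nest 2 41 post minus nest mm [-5.6 -1.4] [165.3 152. ]
nest 3 38 post minus nest mm [-7.2 -2.6] [147.7 150.5]
top tile0 [(0.73, [0.578, 0.199, 0.011]), (0.71, [0.437, 0.368, 0.004]), (0.6, [0.585, 0.253, 0.009]), (0.54, [0.583, -0.29, 0.012]), (0.52, [0.592, 0.298, 0.013])]
top blade [(0.78, [0.469, -0.021, 0.004])]
scene tile0 [(0.68, [0.591, 0.299, 0.011]), (0.63, [0.577, 0.195, 0.013]), (0.57, [0.583, 0.254, 0.009]), (0.38, [0.581, -0.297, 0.011])]
scene blade [(0.59, [0.589, 0.299, 0.014]), (0.46, [0.468, -0.02, 0.002])]
{"offset": [[0.09, -0.09, 5.3]], "spin": [-0.0]}
end [ 0.58  -0.29   0.024  1.546] n 1
```

Call:
servo_tool([
  [0,0,2],
  [0,0,4],
  [0,0,5.3],
  [0,0,5.3],
], spin=[0,0,0,0])

```text
time: 44.3
eef_pos: [0.5788, -0.2894, 0.0204]
tool_rot: [-3.137, -0.002, 1.546]
force: [-0.1, 1.1, -0.1]
opening: 0.502
grasp_force: 0.0
```

Call:
servo_tool([
  [0,0,0],
  [0,0,0],
  [0,0,0],
  [0,0,0],
  [0,0,0],
], spin=[0,0,0,0,0], gripper=1)

```text
time: 44.92
eef_pos: [0.5815, -0.2906, 0.024]
tool_rot: [3.14, 0.001, 1.546]
force: [-0.3, 0.3, 3.8]
opening: 0.145
grasp_force: 60.3
```

Call:
servo_tool([
  [0,0,-2],
  [0,0,-5],
  [0,0,-9],
  [0,0,-9],
  [0,0,-9],
], spin=[0,0,0,0,0])

```text
time: 45.55
eef_pos: [0.5802, -0.2902, 0.1133]
tool_rot: [-3.141, 0.0, 1.546]
force: [-1.3, 0.0, -1.1]
opening: 0.147
grasp_force: 59.9
```

```bash
python3 -c "
from plan import *
print(arm.sense()['eef_pos'])
plan([(.5726,.1399,.113,1.453),(.5726,.1399,.06,1.453,.03),(.5726,.1399,.06,1.453),(.5726,.1399,.06,1.453)])"
```

```text
[ 0.58018409 -0.29015462  0.11326301]
{"offset": [[5.37, -0.23, 0.0], [10.74, -0.46, 0.01], [16.11, -0.69, 0.01], [21.49, -0.92, 0.01], [26.86, -1.14, 0.02]], "spin": [0.012, 0.023, 0.035, 0.046, 0.058]}
{"offset": [[5.35, -0.54, 0.0], [10.7, -1.08, 0.01], [16.05, -1.62, 0.01], [16.05, -1.62, 2.66], [16.05, -1.62, 5.31]], "spin": [0.012, 0.023, 0.035, 0.035, 0.035]}
{"offset": [[0.0, 0.0, 0.0], [0.0, 0.0, 0.0]], "spin": [0.0, 0.0]}
end [0.573 0.14  0.06  1.453] n 12
```

Call:
servo_tool([
  [5.4,-0.2,0],
  [10.7,-0.5,0],
  [16.1,-0.7,0],
  [21.5,-0.9,0],
  [26.9,-1.1,0],
], spin=[0.012,0.023,0.035,0.046,0.058])

```text
time: 46.18
eef_pos: [0.5745, -0.0196, 0.1114]
tool_rot: [-3.138, 0.0, 1.487]
force: [1.8, -0.4, -0.3]
opening: 0.139
grasp_force: 59.9
```

Call:
servo_tool([
  [5.4,-0.5,0],
  [10.7,-1.1,0],
  [16,-1.6,0],
  [16,-1.6,2.7],
  [16,-1.6,5.3],
], spin=[0.012,0.023,0.035,0.035,0.035])

```text
time: 46.8
eef_pos: [0.572, 0.1408, 0.0581]
tool_rot: [-3.139, 0.001, 1.456]
force: [0.2, 0.4, -0.9]
opening: 0.144
grasp_force: 59.9
```

Call:
servo_tool([
  [0,0,0],
  [0,0,0],
  [0,0,0],
  [0,0,0],
], spin=[0,0,0,0])

```text
time: 47.3
eef_pos: [0.5746, 0.1397, 0.0612]
tool_rot: [3.14, -0.001, 1.452]
force: [-0.0, -0.3, -0.0]
opening: 0.145
grasp_force: 59.8
```

```bash
python3 chk.py; python3 -c "
from plan import *
plan([(.5726,.1399,.0262,1.453)])"
```

```text
[0.57459944 0.13974965 0.06119334] [ 3.13969608e+00 -5.68326967e-04  1.45244072e+00] 59.84179973602295
[(0.51, [0.59, 0.3, 0.013]), (0.46, [0.577, 0.139, 0.048]), (0.38, [0.574, 0.193, 0.011])]
{"offset": [[-0.0, -0.17, 3.47]], "spin": [-0.0]}
end [0.573 0.14  0.026 1.453] n 1
```

Call:
servo_tool([
  [0,-0.1,1.5],
  [0,-0.1,2.7],
  [0,-0.1,3.3],
  [0,-0.1,3.4],
  [0,-0.1,3.4],
], spin=[0,0,0,0,0])

```text
time: 48.02
eef_pos: [0.5723, 0.1398, 0.026]
tool_rot: [-3.14, 0.001, 1.453]
force: [-0.8, 0.4, 1.5]
opening: 0.142
grasp_force: 60.3
```

Call:
servo_tool([
  [0,0,0],
  [0,0,0],
  [0,0,0],
], spin=[0,0,0], gripper=0.5)

```text
time: 48.4
eef_pos: [0.5729, 0.1398, 0.026]
tool_rot: [3.141, -0.0, 1.453]
force: [0.2, -1.3, 0.3]
opening: 0.5
grasp_force: 0.0
```

Call:
servo_tool([
  [0,0,-3],
  [0,0,-7],
  [0,0,-11],
  [0,0,-11],
], spin=[0,0,0,0])

```text
time: 48.9
eef_pos: [0.576, 0.1411, 0.1403]
tool_rot: [3.133, -0.003, 1.453]
force: [0.4, 0.1, -0.2]
opening: 0.502
grasp_force: 0.0
```

Call:
servo_tool([
  [-4.5,0,0],
  [-9,0,0],
  [-13.5,0,0],
  [-18,0,0],
  [-18,0,0],
], spin=[0,0,0,0,0], gripper=1)

```text
time: 49.52
eef_pos: [0.5498, -0.0453, 0.1343]
tool_rot: [-3.139, 0.003, 1.444]
force: [-1.1, 0.8, -0.8]
opening: -0.002
grasp_force: 0.0
```

```bash
python3 tr.py; python3 -c "
from plan import *
im=shot('scene');it=shot('top')
A=it['pixels'][120:215,115:275,::-1];B=im['pixels'][150:230,230:370,::-1]
cv2.imwrite('pics/e.png',np.hstack([cv2.resize(A,(450,267),interpolation=2),cv2.resize(B,(350,267),interpolation=2)][:1]+[cv2.resize(B,(350,267),interpolation=2)]))
plan([(.598,.3538,.1,1.453),(.598,.3538,.06,1.453,.02)])"
```

```text
[ 0.5503 -0.0418  0.1346] 1.4476160190555376
nest 0 38 post minus nest mm [-5.  1.] [200.4 156.2]
nest 1 42 post minus nest mm [-5.3 -2. ] [183.4 154.1]
nest 2 44 post minus nest mm [-6.1 -1.7] [165.4 152.2]
nest 3 42 post minus nest mm [-5.9 -3.6] [148.  150.1]
top tile0 [(0.78, [0.579, 0.196, 0.013]), (0.54, [0.575, 0.138, 0.015]), (0.52, [0.592, 0.296, 0.012]), (0.45, [0.584, 0.25, 0.013])]
top blade [(0.6, [0.468, -0.021, 0.004]), (0.47, [0.589, 0.297, 0.013])]
scene tile0 [(0.56, [0.584, 0.253, 0.008]), (0.51, [0.576, 0.135, 0.012]), (0.43, [0.589, 0.3, 0.013]), (0.39, [0.58, 0.192, 0.015])]
scene blade [(0.65, [0.468, -0.019, 0.002])]
{"offset": [[5.63, 0.02, 0.51], [11.25, 0.03, 1.03], [16.88, 0.05, 1.54], [22.5, 0.06, 2.06], [28.13, 0.08, 2.57]], "spin": [0.0, 0.001, 0.001, 0.001, 0.002]}
{"offset": [[5.63, 0.01, 0.51], [11.25, 0.01, 1.03], [11.25, 0.01, 3.03], [11.25, 0.01, 5.03]], "spin": [0.0, 0.001, 0.001, 0.001]}
end [0.598 0.354 0.06  1.453] n 9
```

View pics/e.png

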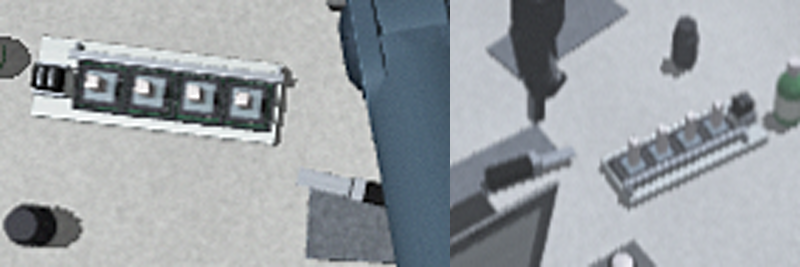

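The picture shows four tiles flat in four nests, at e.png (97,82), (147,90), (197,95) and (243,100), with the clip at (47,77). The blade lies near the mat's back edge. Next is the clip.

Call:
servo_tool([
  [5.6,0,0],
  [11.3,0,0],
  [16.9,0,0],
  [22.5,0.1,0],
  [28.1,0.1,0],
], spin=[0,0,0,0,0])

```text
time: 50.55
eef_pos: [0.5857, 0.2424, 0.1362]
tool_rot: [3.141, -0.0, 1.454]
force: [0.5, 0.0, 0.5]
opening: -0.0
grasp_force: 0.0
```

Call:
servo_tool([
  [5.6,0,2],
  [11.3,0,4],
  [11.3,0,7],
  [11.3,0,7],
  [11.3,0,7],
], spin=[0,0,0,0,0])

```text
time: 51.18
eef_pos: [0.5998, 0.3513, 0.0667]
tool_rot: [3.141, 0.0, 1.452]
force: [-0.2, 0.6, 0.2]
opening: 0.002
grasp_force: 0.0
```

```bash
python3 -c "
from plan import *
print(arm.sense()['eef_pos'])
plan([(.598,.3538,.04,1.453,.2)])"
```

```text
[0.59976481 0.3513454  0.06665349]
{"offset": [[0.22, -0.2, 2.67]], "spin": [-0.001]}
end [0.598 0.354 0.04  1.453] n 1
```

Call:
servo_tool([
  [0.2,-0.2,1.5],
  [0.2,-0.2,2.7],
  [0.2,-0.2,2.7],
], spin=[0,0,0])

```text
time: 51.55
eef_pos: [0.5961, 0.3531, 0.0374]
tool_rot: [-3.139, 0.002, 1.453]
force: [0.3, -0.1, -0.6]
opening: -0.001
grasp_force: 0.0
```

Call:
servo_tool([
  [0,0,0.3],
  [0,0,0.6],
  [0,0,0.8],
  [0,0,0.8],
], spin=[0,0,0,0])

```text
time: 52.05
eef_pos: [0.5975, 0.3546, 0.0323]
tool_rot: [3.141, 0.0, 1.453]
force: [-1.0, -1.3, 4.2]
opening: 0.001
grasp_force: 2.5
```

Call:
servo_tool([
  [0,0,0.2],
  [0,0,0.4],
  [0,0,0.4],
  [0,0,0.4],
], spin=[0,0,0,0])

```text
time: 52.55
eef_pos: [0.5971, 0.3544, 0.0267]
tool_rot: [-3.141, 0.0, 1.453]
force: [-0.8, -0.1, 0.2]
opening: 0.001
grasp_force: 0.0
```

Call:
servo_tool([
  [0,0,0.2],
  [0,0,0.4],
  [0,0,0.4],
], spin=[0,0,0])

```text
time: 52.92
eef_pos: [0.5974, 0.3546, 0.025]
tool_rot: [3.141, 0.001, 1.453]
force: [-2.9, -1.9, 9.1]
opening: -0.0
grasp_force: 4.1
```

Call:
servo_tool([
  [0,0,-4],
  [0,0,-8],
  [0,0,-12],
  [0,0,-12],
], spin=[0,0,0,0])

```text
time: 53.42
eef_pos: [0.5998, 0.3569, 0.1482]
tool_rot: [3.135, -0.006, 1.453]
force: [0.2, 0.7, 0.1]
opening: 0.001
grasp_force: 0.0
```

```bash
python3 -c "
from plan import *
print(arm.sense()['eef_pos'])
plan([(.707,.005,.142,1.453),(.707,.005,.07,1.453)],start=[.5971,.3544,.142,1.453])"
```

```text
[0.59978575 0.35688002 0.14820034]
{"offset": [[-4.77, 2.15, 0.0], [-9.54, 4.29, 0.0], [-14.32, 6.44, 0.0], [-19.09, 8.58, 0.0], [-23.86, 10.73, 0.0]], "spin": [0.0, 0.0, 0.0, 0.0, 0.0]}
{"offset": [[-4.77, 2.15, 0.0], [-9.54, 4.29, 0.0], [-9.54, 4.29, 3.6], [-9.54, 4.29, 7.2]], "spin": [0.0, 0.0, 0.0, 0.0]}
end [0.707 0.005 0.07  1.453] n 9
```

Call:
servo_tool([
  [-4.8,2.2,0],
  [-9.5,4.3,0],
  [-14.3,6.4,0],
  [-19.1,8.6,0],
  [-23.9,10.7,0],
], spin=[0,0,0,0,0])

```text
time: 54.05
eef_pos: [0.6749, 0.1025, 0.1415]
tool_rot: [-3.14, 0.001, 1.453]
force: [1.3, -0.7, -0.1]
opening: 0.002
grasp_force: 0.0
```

Call:
servo_tool([
  [-4.8,2.2,0],
  [-9.5,4.3,0],
  [-9.5,4.3,4],
  [-9.5,4.3,7.5],
  [-9.5,4.3,7.5],
], spin=[0,0,0,0,0])

```text
time: 54.68
eef_pos: [0.7023, 0.0044, 0.0625]
tool_rot: [-3.131, 0.002, 1.453]
force: [-0.9, -0.4, 0.0]
opening: 0.002
grasp_force: 0.0
```

Call:
servo_tool([
  [0,0,0],
  [0,0,0],
], spin=[0,0])

```text
time: 54.92
eef_pos: [0.7085, 0.0058, 0.0704]
tool_rot: [3.138, -0.001, 1.453]
force: [-0.1, -0.1, 0.4]
opening: 0.001
grasp_force: 0.0
```

```bash
python3 -c "
from plan import *
im=shot('scene')
for q in('switch_top','clip_top','tile0','blade'): print(q,[(round(x['score'],2),np.round(x['point'],3).tolist()) for x in vision.mark_of('scene',q)[:5]])
print(arm.sense()['eef_pos'])
plan([(.707,.005,.034,1.453,.2)])"
```

```text
switch_top [(0.74, [0.662, -0.219, 0.057]), (0.58, [0.71, 0.006, 0.035])]
clip_top [(0.47, [0.595, 0.354, 0.036])]
tile0 [(0.65, [0.587, 0.252, 0.011]), (0.65, [0.592, 0.301, 0.013]), (0.63, [0.58, 0.192, 0.011])]
blade [(0.72, [0.469, -0.016, 0.003])]
[0.70741882 0.0051965  0.06914468]
{"offset": [[-0.02, -0.04, 3.51]], "spin": [-0.0]}
end [0.707 0.005 0.034 1.453] n 1
```

Clip_top now reads 0.036 m, so the clip is down. Next I press the dome.

Call:
servo_tool([
  [0,0,2],
  [0,0,3.4],
  [0,0,3.4],
], spin=[0,0,0])

```text
time: 55.55
eef_pos: [0.7042, 0.0048, 0.0307]
tool_rot: [-3.136, 0.001, 1.453]
force: [-1.0, 1.1, -0.5]
opening: 0.002
grasp_force: 0.0
```

Call:
servo_tool([
  [0,0,0.3],
  [0,0,0.6],
  [0,0,0.8],
  [0,0,1],
  [0,0,1],
], spin=[0,0,0,0,0])

```text
time: 56.18
eef_pos: [0.7072, 0.0051, 0.0248]
tool_rot: [3.141, -0.0, 1.453]
force: [-2.6, -0.7, 2.8]
opening: 0.006
grasp_force: 1.7
```

Call:
servo_tool([
  [0,0,0.2],
  [0,0,0.2],
  [0,0,0.2],
], spin=[0,0,0])

```text
time: 56.55
eef_pos: [0.7073, 0.0052, 0.0228]
tool_rot: [3.141, -0.0, 1.453]
force: [-1.3, 0.4, 5.4]
opening: 0.002
grasp_force: 2.7
```

Call:
servo_tool([
  [0,0,0.2],
  [0,0,0.2],
  [0,0,0.2],
], spin=[0,0,0])

```text
time: 56.92
eef_pos: [0.7073, 0.0052, 0.0226]
tool_rot: [3.141, 0.001, 1.453]
force: [-5.0, -1.9, 12.6]
opening: 0.0
grasp_force: 6.2
```

Call:
servo_tool([
  [0,0,-4],
  [0,0,-8],
  [0,0,-14],
  [0,0,-14],
], spin=[0,0,0,0])

```text
time: 57.42
eef_pos: [0.7117, 0.006, 0.167]
tool_rot: [3.128, -0.003, 1.453]
force: [0.1, -0.1, -0.2]
opening: 0.003
grasp_force: 0.0
```

Call:
servo_tool([
  [-5,-4,0],
  [-10,-8,0],
  [-15,-12,0],
  [-15,-12,0],
], spin=[0,0,0,0])

```text
time: 57.92
eef_pos: [0.5647, -0.1367, 0.1576]
tool_rot: [-3.136, 0.004, 1.443]
force: [0.2, -0.3, 0.9]
opening: -0.0
grasp_force: 0.0
```

Run:
```python
from plan import *
it=shot("top");im=shot("scene")
for c in("top","scene"):
  for q in("blade","blade_tip","switch_top","clip_top"): print(c,q,[(round(x["score"],2),np.round(x["point"],3).tolist()) for x in vision.mark_of(c,q)[:3]])
print(arm.sense()["eef_pos"])
x0,y0=205,165
A=it["pixels"][y0:y0+65,x0:x0+90,::-1]
cv2.imwrite("pics/g.png",cv2.resize(A,None,fx=8,fy=8,interpolation=2))
```

```text
top blade [(0.67, [0.468, -0.02, 0.006])]
top blade_tip []
top switch_top [(0.53, [0.708, 0.006, 0.04]), (0.43, [0.579, 0.226, 0.002])]
top clip_top [(0.43, [0.597, 0.355, 0.033])]
scene blade [(0.56, [0.468, -0.021, 0.006]), (0.28, [0.589, -0.219, 0.002]), (0.2, [0.578, 0.192, 0.014])]
scene blade_tip [(0.7, [0.591, 0.298, 0.011]), (0.67, [0.494, 0.082, 0.016])]
scene switch_top [(0.42, [0.71, 0.004, 0.037])]
scene clip_top [(0.43, [0.595, 0.356, 0.034])]
[ 0.57071574 -0.12841749  0.16002706]
```

View pics/g.png

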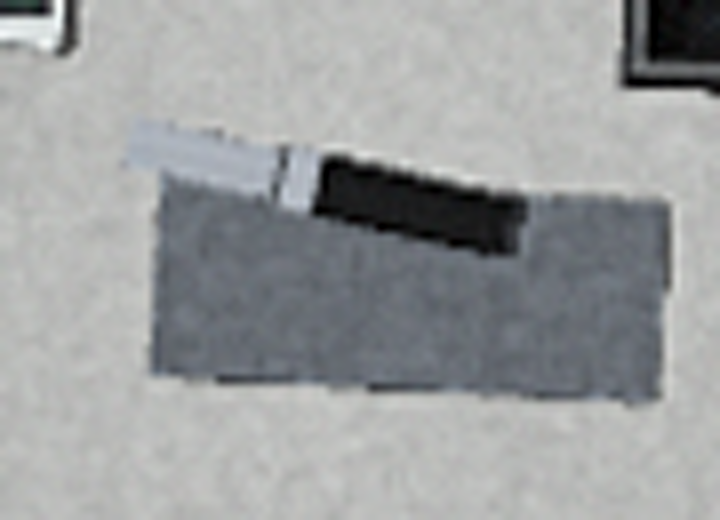

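The blade was knocked towards the mat's back edge: its handle centre is at g.png (403,200) and the edge is at row 188. It is still over the mat but only just, so I'll pick it up and set it down in the middle.

```bash
python3 -c "
from plan import *
plan([(.470,-.010,.1,1.36),(.470,-.010,.06,1.36),(.470,-.010,.06,1.36)])"
```

```text
{"offset": [[3.53, -3.79, 2.0], [7.07, -7.58, 4.0], [10.6, -11.37, 6.0], [10.6, -11.37, 10.0], [10.6, -11.37, 10.0]], "spin": [0.032, 0.063, 0.095, 0.095, 0.095]}
end [ 0.47 -0.01  0.06  1.36] n 5
```

Call:
servo_tool([
  [3.5,-3.8,2],
  [7.1,-7.6,4],
  [10.6,-11.4,6],
  [10.6,-11.4,10],
  [10.6,-11.4,10],
], spin=[0.032,0.063,0.095,0.095,0.095], gripper=0.3)

```text
time: 59.05
eef_pos: [0.4662, -0.0103, 0.058]
tool_rot: [-3.135, 0.001, 1.36]
force: [0.1, 0.2, 0.2]
opening: 0.702
grasp_force: 0.0
```

Call:
servo_tool([
  [0,0,0],
  [0,0,0],
  [0,0,0],
], spin=[0,0,0])

```text
time: 59.42
eef_pos: [0.4707, -0.0115, 0.0612]
tool_rot: [3.139, -0.0, 1.357]
force: [-0.3, -0.5, -0.0]
opening: 0.701
grasp_force: 0.0
```

```bash
python3 -c "
from plan import *
im=shot('scene')
for q in('blade','blade_tip'): print(q,[(round(x['score'],2),np.round(x['point'],3).tolist()) for x in vision.mark_of('scene',q)[:3]])
s=arm.sense();print(s['eef_pos'],s['tool_rot'])
plan([(.470,-.010,-.002,1.36,.2)])"
```

```text
blade [(0.52, [0.468, -0.018, 0.005])]
blade_tip [(0.68, [0.496, 0.079, 0.017])]
[ 0.46981894 -0.01130556  0.06061651] [ 3.14045569e+00 -7.73375557e-05  1.35726342e+00]
{"offset": [[0.13, -0.01, 6.26]], "spin": [-0.003]}
end [ 0.47  -0.01  -0.002  1.36 ] n 1
```

Descend, grip, lift slightly, shift 3 cm towards the robot (tool -y), lower.

Call:
servo_tool([
  [0,0,2.5],
  [0,0,5],
  [0,0,6.2],
  [0,0,6.2],
  [0,0,6.2],
], spin=[0,0,0,0,0])

```text
time: 60.2
eef_pos: [0.4701, -0.0109, -0.0012]
tool_rot: [3.14, -0.0, 1.358]
force: [0.4, 0.1, 0.2]
opening: 0.703
grasp_force: 0.0
```

Call:
servo_tool([
  [0,0,0],
  [0,0,0],
  [0,0,0],
  [0,0,0],
  [0,0,0],
], spin=[0,0,0,0,0], gripper=1)

```text
time: 60.82
eef_pos: [0.4703, -0.011, -0.001]
tool_rot: [3.14, -0.0, 1.358]
force: [-0.7, -0.2, 6.6]
opening: 0.263
grasp_force: 60.2
```

Call:
servo_tool([
  [0,0,-1.5],
  [0,-1.5,-1.5],
  [0,-3,-1.5],
  [0,-3,-1.5],
], spin=[0,0,0,0])

```text
time: 61.32
eef_pos: [0.4365, -0.0046, 0.0123]
tool_rot: [-3.138, 0.001, 1.359]
force: [0.2, -0.2, -0.9]
opening: 0.263
grasp_force: 59.5
```

Call:
servo_tool([
  [0,0,0.7],
  [0,0,1.4],
  [0,0,1.5],
  [0,0,1.5],
  [0,0,1.5],
], spin=[0,0,0,0,0])

```text
time: 61.95
eef_pos: [0.4405, -0.0048, -0.0011]
tool_rot: [-3.141, 0.001, 1.358]
force: [-4.0, -1.2, 13.9]
opening: 0.264
grasp_force: 61.4
```

Call:
servo_tool([
  [0,0,0],
  [0,0,0],
  [0,0,0],
], spin=[0,0,0], gripper=0.3)

```text
time: 62.32
eef_pos: [0.4399, -0.0047, -0.0023]
tool_rot: [-3.141, -0.0, 1.358]
force: [0.5, -0.1, 0.5]
opening: 0.698
grasp_force: 0.0
```

Call:
servo_tool([
  [0,0,-3],
  [0,0,-8],
  [0,0,-14],
  [0,0,-20],
  [0,0,-20],
], spin=[0,0,0,0,0])

```text
time: 62.95
eef_pos: [0.4445, -0.0046, 0.2033]
tool_rot: [3.129, -0.0, 1.357]
force: [-0.0, -0.4, -0.3]
opening: 0.7
grasp_force: 0.0
```

Call:
servo_tool([
  [-5,2,0],
  [-10,4,0],
  [-15,6,0],
  [-20,8,0],
  [-20,8,0],
], spin=[0,0,0,0,0])

```text
time: 63.58
eef_pos: [0.4742, -0.2228, 0.196]
tool_rot: [-3.139, 0.001, 1.348]
force: [-0.2, 1.0, -1.0]
opening: 0.703
grasp_force: 0.0
```

Call:
servo_tool([
  [0,0,0],
  [0,0,0],
  [0,0,0],
  [0,0,0],
], spin=[0,0,0,0])

```text
time: 64.08
eef_pos: [0.476, -0.2163, 0.1982]
tool_rot: [3.141, 0.0, 1.359]
force: [1.4, -0.8, -1.2]
opening: 0.699
grasp_force: 0.0
```

Run:
```python
from plan import *
print(arm.sense()["eef_pos"],arm.sense()["force"])
for c in("top","scene"):
  shot(c)
  for q in("blade","blade_tip","mat","switch_top","clip_top","tile0","objective","solvent","lens_cap"): print(c,q,[(round(x["score"],2),np.round(x["point"],3).tolist()) for x in vision.mark_of(c,q)[:4]])
```

```text
[ 0.47596994 -0.21626219  0.19818757] [ 1.37510805 -0.79232047 -1.18717178]
top blade [(0.93, [0.439, -0.016, 0.004]), (0.64, [0.597, 0.355, 0.033])]
top blade_tip [(0.62, [0.463, 0.088, 0.015])]
top mat [(0.84, [0.684, -0.517, 0.0]), (0.71, [0.241, -0.288, -0.002]), (0.64, [0.246, 0.232, 0.001])]
top switch_top [(0.64, [0.596, 0.356, 0.033]), (0.63, [0.707, 0.004, 0.04])]
top clip_top [(0.56, [0.599, 0.356, 0.03])]
top tile0 [(0.68, [0.591, 0.296, 0.014]), (0.62, [0.579, 0.192, 0.012]), (0.55, [0.587, 0.251, 0.016]), (0.53, [0.573, 0.138, 0.015])]
top objective [(0.64, [0.441, 0.368, 0.006])]
top solvent [(0.63, [0.628, 0.434, -0.004])]
top lens_cap []
scene blade [(0.73, [0.708, 0.003, 0.036]), (0.71, [0.511, -0.214, 0.051]), (0.67, [0.592, 0.358, 0.034]), (0.57, [0.44, -0.014, 0.003])]
scene blade_tip [(0.61, [0.463, 0.087, 0.016]), (0.48, [0.593, 0.301, 0.01])]
scene mat [(0.86, [0.439, -0.025, 0.003]), (0.73, [0.24, -0.286, -0.0]), (0.71, [0.248, 0.232, -0.003]), (0.71, [0.687, -0.514, -0.0])]
scene switch_top [(0.63, [0.709, 0.003, 0.033]), (0.18, [0.44, -0.012, 0.004])]
scene clip_top [(0.39, [0.599, 0.356, 0.035])]
scene tile0 [(0.59, [0.586, 0.251, 0.011]), (0.55, [0.588, 0.298, 0.011]), (0.43, [0.575, 0.134, 0.015]), (0.4, [0.579, 0.193, 0.013])]
scene objective [(0.59, [0.576, 0.195, 0.014]), (0.47, [0.436, 0.368, 0.003])]
scene solvent [(0.7, [0.578, 0.193, 0.013]), (0.56, [0.626, 0.435, 0.003]), (0.25, [0.595, 0.354, 0.035])]
scene lens_cap [(0.66, [0.593, 0.358, 0.032]), (0.59, [0.417, -0.356, -0.001])]
```

Everything checks out: the blade is central on the mat, the clip is down, the dome is up, the tiles are in their nests and the bystanders are where they were. Handing in.

```bash
python3 -c "
from plant import arm
print(arm.sign_off())"
```

```text
the job is handed in; nothing more can be done
None
```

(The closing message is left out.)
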